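# Reload a locked insert cassette

## Task

Squeeze the latch tab on the keeper's grip and slide the keeper to its loading detent, so that the tab springs out there. Take the black blanking plugs out of the cassette and put them in the grey tray, press every steel insert that stands on the bench flush into a pocket of its own (any free pocket will do; some may stay empty), then squeeze the tab again and slide the keeper back to the locked detent until the tab springs out. Do not disturb the oil bottle, the hammer or the tap wrench.

Things in the scene. Friction and masses are not known exactly. Their poses are not given: they have to be found in the camera images.
- cassette: Aluminium cassette fixed to the bench, 88 mm (x: -40 to +48) by 300 mm (y), flat deck 28 mm above the bench. Origin: centre of the footprint at bench height; its front (-x) more or less faces the robot. Along its y lie four equal pockets, open at the top, 44 mm (x) x 34 mm (y) x 16 mm deep, at x = 0, y = -115, -65, -15, +35 mm; the keeper's grip is near its +y end.
- keeper (a joint): Position of the sliding keeper in metres, growing to the cassette's +y. Detent 0.000 = locked: a tongue over the middle of each pocket. Detent 0.025 = loading: tongues between the pockets. Stops at -0.004 and 0.029. With the tab pressed it slides with about 3 N friction; with the tab out it is caught in its detent with 2 mm play either way.
- tab (a joint): Latch tab on the robot side (-x) of the grip: 0 = out, 0.0075 = pressed fully in, towards the cassette's +x. The detent is free from 0.0060 on. 4 N to start, 10 N fully in; springs out when let go. Let go between detents it stays about 6 mm in until the keeper comes within 2 mm of a detent, where it springs out.
- grip (a point): Pinch point of the keeper's grip, 30 mm above the deck, midway between tab front and block back; moves with the keeper, axes as the cassette's. Squeezing along x presses the tab and holds the grip: 33.5 mm over both with the tab out, 26 mm pressed. Black upright block 20 mm (x) x 26 mm (y), top 46 mm above the deck; keep fingertips 10 mm or more above the deck.
- tab_face (a point): Centre of the tab's front face: a grey upright plate 24 mm wide, 5 mm thick, 13 to 44 mm above the deck; moves with the tab. Below and in front of it a notched rail 8 mm high stands on the deck, into which the tab's tooth catches.
- bar (a point): Centre of the top of the keeper's flat steel bar, 5.5 mm above the deck, 14 mm wide (x = 26 to 40 mm of the cassette), along y behind the pockets. Four tongues 12 mm wide, as thick as the bar (4 mm), reach forward from it to x = 13 mm. They run 1.5 mm above the deck: only flush parts pass under them. Moves with the keeper.
- pocket0 (a point): Centre of the floor of pocket 0, 16 mm under the deck; axes as the cassette's (44 mm along x, 34 mm along y). A sprung steel ball in its front (-x) wall resists: a part must be pressed in with about 8 N (at most 15 N); it then stays, pushed 2 mm to +x against the far wall. Pulling it straight up takes a few newtons, once no tongue is over it.
- pocket1 (a point): Centre of the floor of pocket 1, 16 mm under the deck; axes as the cassette's (44 mm along x, 34 mm along y). A sprung steel ball in its front (-x) wall resists: a part must be pressed in with about 8 N (at most 15 N); it then stays, pushed 2 mm to +x against the far wall. Pulling it straight up takes a few newtons, once no tongue is over it.
- pocket2 (a point): Centre of the floor of pocket 2, 16 mm under the deck; axes as the cassette's (44 mm along x, 34 mm along y). A sprung steel ball in its front (-x) wall resists: a part must be pressed in with about 8 N (at most 15 N); it then stays, pushed 2 mm to +x against the far wall. Pulling it straight up takes a few newtons, once no tongue is over it.
- pocket3 (a point): Centre of the floor of pocket 3, 16 mm under the deck; axes as the cassette's (44 mm along x, 34 mm along y). A sprung steel ball in its front (-x) wall resists: a part must be pressed in with about 8 N (at most 15 N); it then stays, pushed 2 mm to +x against the far wall. Pulling it straight up takes a few newtons, once no tongue is over it.
- insert0: Steel insert, one of three or four to be loaded (None if absent): on a 40 x 30 mm base, 16 mm thick (long side along its x), with an upright grip bar 12 mm (x) x 22 mm (y) x 36 mm high in its middle; 52 mm high in all, 0.17 kg. Origin: centre of the underside, z up. Stands loose on the bench at the start. Seated flush, its origin is on the pocket floor and the base's top level with the deck.
- insert1: Steel insert, one of three or four to be loaded (None if absent): on a 40 x 30 mm base, 16 mm thick (long side along its x), with an upright grip bar 12 mm (x) x 22 mm (y) x 36 mm high in its middle; 52 mm high in all, 0.17 kg. Origin: centre of the underside, z up. Stands loose on the bench at the start. Seated flush, its origin is on the pocket floor and the base's top level with the deck.
- insert2: Steel insert, one of three or four to be loaded (None if absent): on a 40 x 30 mm base, 16 mm thick (long side along its x), with an upright grip bar 12 mm (x) x 22 mm (y) x 36 mm high in its middle; 52 mm high in all, 0.17 kg. Origin: centre of the underside, z up. Stands loose on the bench at the start. Seated flush, its origin is on the pocket floor and the base's top level with the deck.
- insert3: Steel insert, one of three or four to be loaded (None if absent): on a 40 x 30 mm base, 16 mm thick (long side along its x), with an upright grip bar 12 mm (x) x 22 mm (y) x 36 mm high in its middle; 52 mm high in all, 0.17 kg. Origin: centre of the underside, z up. Stands loose on the bench at the start. Seated flush, its origin is on the pocket floor and the base's top level with the deck.
- plug0: Black plastic blanking plug, two to four are present (None if absent): on a 40 x 30 mm base, 16 mm thick (long side along its x), with an upright round knob 16 mm in diameter, 36 mm high in its middle; 0.05 kg. Origin: centre of the underside, z up. At the start it sits in pocket 0 under the keeper's tongue.
- plug1: Black plastic blanking plug, two to four are present (None if absent): on a 40 x 30 mm base, 16 mm thick (long side along its x), with an upright round knob 16 mm in diameter, 36 mm high in its middle; 0.05 kg. Origin: centre of the underside, z up. At the start it sits in pocket 1 under the keeper's tongue.
- plug2: Black plastic blanking plug, two to four are present (None if absent): on a 40 x 30 mm base, 16 mm thick (long side along its x), with an upright round knob 16 mm in diameter, 36 mm high in its middle; 0.05 kg. Origin: centre of the underside, z up. At the start it sits in pocket 2 under the keeper's tongue.
- plug3: Black plastic blanking plug, two to four are present (None if absent): on a 40 x 30 mm base, 16 mm thick (long side along its x), with an upright round knob 16 mm in diameter, 36 mm high in its middle; 0.05 kg. Origin: centre of the underside, z up. At the start it sits in pocket 3 under the keeper's tongue.
- tray_in (a point): Centre of the inner floor (4 mm above the bench) of the open grey plastic tray, 150 mm (its x) x 170 mm (its y) outside, walls 4 mm thick, 30 mm high, fixed to the bench.
- oil: Bystander: small white oil bottle, 48 mm in diameter and 110 mm high, origin under its centre. Leave alone.
- tapwrench: Bystander: tap wrench lying on the bench, 190 mm steel bar along its x with a 44 x 22 x 18 mm body in the middle, origin under the centre. Leave alone.
- hammer: Bystander: hammer lying on the bench beyond the cassette, about 0.25 m long along its x, under 50 mm high. Leave alone.
Mind the look-alikes: they are no part of the job. Leave any orange or red look-alike of the insert0 alone. What is shaped like the insert3 but orange is not meant.

How it is judged:
By the outcome, as a careful person would: the job done as asked, in the order asked, and still so for the second after the job is handed in, with the robot touching nothing.
Of plug0, plug1, plug2, plug3 only 2 to 4 are there at a start; the rules pass over those that are not, and their reading is None.
Of insert0, insert1, insert2, insert3 only 3 to 4 are there at a start; the rules pass over those that are not, and their reading is None.
At some moment in a run one of insert0, insert1, insert2, insert3 may be knocked a few centimetres aside while the robot is not near it.
Once in a run the grip may slacken for a moment while it holds something.
It also fails if it takes over 210 s, if anything falls off the work surface, if the arm or the gripper's body presses on something with over 40 N, if the wrist force passes 120 N, or if a joint passes its speed limit or range.

## Robot

A 6-joint arm with a two-finger parallel gripper is mounted at the origin on the work surface. World frame = base frame: x ahead of the robot, y to its left, z up, the work surface at z = 0. Lengths are in m, angles in rad, forces in N, time in s.
With the tool pointing down it reaches from about 0.35 to 0.975 m from the base axis. Payload 4.9 kg.
Tool frame: the origin (TCP) lies midway between the tips of the shut fingers; the grasp point (between the pads) lies 19 mm behind it; z points along the fingers, y is the line along which they close (so a half turn about z gives the same grasp; the last joint's range is limited). The gripper opens to 85 mm and grips with 20 to 120 N. Pads are 22 mm wide; open, the fingers measure 114 mm over their backs; the gripper's body (76 mm by 85 mm) begins 54 mm behind the grasp point. The pads swing forward as they close: fully open they stand 13 mm farther back than shut.
Start: joints at [-1.288, 0.053, 1.613, -0, 1.476, -0.119], TCP at [0.244, -0.575, 0.231] pointing down, gripper open.
Joint ranges: [-3.01, 3.01], [-1.01, 2.22], [0.06, 2.58], [-1.02, 4.17], [0.09, 2.62], [-3.14, 3.14]. Speed limits (rad/s): [2.57, 2.57, 3.14, 3.14, 3.14, 3.14].

## Interface

Orientations are given as a unit quaternion [w, x, y, z].
In Python, from plant import state, grab_frame, job_done, cut_out, place_of gives the robot as it stands.
- The arm moves only by the tool jog_arm, never from a script. Its argument "motion" is text: rows parted by semicolons, each of 7 numbers parted by spaces: the opening in per cent of the stroke, from 0 (shut) to 100 (fully open), then the shift along the tool's x, y, z as a fraction of full scale, then the turn, a rotation vector about the tool's x, y, z as a fraction of full scale. A call has exactly 5 rows; each row is the pose to reach, as a shift and turn from the pose commanded when the call began, along the tool's axes at that moment; what a row does not reach only later rows make up. Full scale, the value 1, is 50 cm for a shift and 1.5 rad for a turn. A row lasts 1/8 s, in which the tool goes at most 62.5 mm and 10.7 degrees, less where a joint would pass 70% of its speed; a pose out of reach is approached as far as the arm can. A call with a number of a shift or a turn outside -1 to 1 is refused whole. A call with a gripper value outside its range is refused whole. The fingers move at their own pace and stop on an object; the grip force is fixed at half the most. Time passes only in rows, so rows that repeat a pose let the fingers close, or fill a call up. It gives the time, the measured TCP pose, the force, the opening and the grip force at its end, in the units of the state.
- state(): the state, without advancing time (a new reading comes with each control period).
- grab_frame(name): name is "side" or "top" or "wrist"; returns a dict with "color" (420x560x3 uint8, red, green, blue), "range_z" (420x560 float32, m along the optical axis (not along the pixel's ray), 0 where there is no reading), "intrinsics" (3x3 intrinsics, pixels), "k1" (the pictures are not rectified: a ray, as slopes to the right and down, at radius r is drawn at 1 + k1 r^2 times it, then the intrinsics apply), "world_from_camera" (4x4, takes a point from camera to world coordinates). Camera axes: x right, y up, looking along -z (the intrinsics and any distortion apply to the point x, -y, -z); pixel columns grow to the right and rows downward; lengths in m; the calibration is good to about 2 mm. A picture is of the moment at which its call begins.
- job_done(): hands the job in; it is judged then, once.
Trained networks look in the newest picture that a camera, given by its name, has taken for a name from the list of things; names that differ only in an ending like _2 or _b are one class to them, and where a whole thing is asked for, a point or a joint stands for the part that bears it (a point fixed in the world has none). Each returns a list of dicts, best first, with "p" (0 to 1); they miss things now and then, are a little off and sometimes report something else, mostly with a low value. They report only what shows in the picture. A call takes as long as a camera call. They do not tell look-alikes from the thing itself.
- cut_out(camera, thing): "pixels" (420x560 bool, what is visible of it).
- place_of(camera, thing): "at" ([x, y, z] in m, in world coordinates, good to about 4 mm: a listed point, or the origin of a listed thing).
The state is a dict: "time": time; "joint_pos": joint angles; "joint_vel": joint speeds; "joint_efforts": joint torques, N m; "tool_pos": TCP position; "tool_rot": TCP orientation; "contact_force": force on the tool from outside, world axes, zero at the start; "ft_torque": the same for the moment, N m; "gripper_width": opening from 0.0 (shut) to 1.0 (fully open); "grasp_force": force on a finger pad.
Only numpy, scipy, OpenCV 4.12 (cv2) and the standard library are available. Lean on these libraries where they do the work, as an engineer would, in place of code of your own. Each camera call takes 0.05 s, during which the arm holds its last target. There are 200 camera calls.

## Working session

There is one attempt and no reset: what is moved stays moved. The work goes in short steps, Python scripts to look and compute and a tool call to move; the robot and the scene stay as the last step left them, time stands still between calls to the robot, and variables do not carry over. Pictures are saved under pics/ and viewed, at most 14 in all, crops included, and the job is handed in when it is done.

Besides the shell and the picture viewer there is one more tool, called after "Call:" as name(argument=value, ...) on one line, values as JSON. jog_arm: Moves the arm, as the interface text tells. Shift numbers are shares of 50 cm and turn numbers shares of 1.5 rad, none past 1 either way. Its arguments: {"type":"object","properties":{"motion":{"type":"string"}},"required":["motion"]}

```bash
ls; mkdir -p pics; cat > h.py <<'E'
import numpy as np, cv2
from plant import state, grab_frame, job_done, cut_out, place_of
def save(n,f): cv2.imwrite('pics/'+f+'.png',cv2.cvtColor(n['color'],cv2.COLOR_RGB2BGR))
def cloud(f):
    K=f['intrinsics'];h,w=f['range_z'].shape
    u,v=np.meshgrid(np.arange(w),np.arange(h))
    p=np.stack([u,v],-1).reshape(-1,1,2).astype(float)
    d=cv2.undistortPoints(p,K,np.array([f['k1'],0,0,0,0.])).reshape(h,w,2)
    z=f['range_z'];c=np.stack([d[...,0]*z,-d[...,1]*z,-z],-1)
    T=f['world_from_camera'];P=c@T[:3,:3].T+T[:3,3];P[z==0]=np.nan
    return P
def pix(f,X):
    T=np.linalg.inv(f['world_from_camera']);c=T[:3,:3]@np.array(X)+T[:3,3]
    a=np.array([c[0],-c[1]])/-c[2];a=a*(1+f['k1']*(a@a));K=f['intrinsics']
    return K[0,0]*a[0]+K[0,2],K[1,1]*a[1]+K[1,2]
E
python3 - <<'E'
from h import *
s=state();print({k:np.round(v,3) for k,v in s.items()})
for c in('top','side'):
    f=grab_frame(c);save(f,c+'0')
    print(c,f['world_from_camera'].round(3).tolist())
    for t in['cassette','grip','tab_face','bar','pocket0','pocket1','pocket2','pocket3','insert0','plug0','tray_in','oil','tapwrench','hammer']:
        print(t,[(round(d['p'],2),np.round(d['at'],3).tolist()) for d in place_of(c,t)[:6]])
E
```

```text
pics
{'time': np.float64(0.0), 'joint_pos': array([-1.288,  0.053,  1.614, -0.   ,  1.476, -0.119]), 'joint_vel': array([ 0.   , -0.   , -0.001, -0.001,  0.001, -0.001]), 'joint_efforts': array([-0.0000e+00, -3.9368e+01, -3.7017e+01, -0.0000e+00,  7.0000e-03,
       -0.0000e+00]), 'tool_pos': array([ 0.244, -0.575,  0.23 ]), 'tool_rot': array([-0.001,  0.98 ,  0.2  , -0.   ]), 'contact_force': array([-0.386, -0.309, -0.665]), 'ft_torque': array([-0.03 , -0.002,  0.047]), 'grasp_force': np.float64(0.0), 'gripper_width': np.float64(1.001)}
top [[-0.009, 0.989, -0.148, 0.424], [-1.0, -0.01, -0.009, -0.01], [-0.011, 0.148, 0.989, 1.045], [0.0, 0.0, 0.0, 1.0]]
cassette [(0.63, [0.602, 0.016, -0.002])]
grip [(0.68, [0.606, 0.116, 0.059])]
tab_face [(0.67, [0.6, 0.05, 0.014]), (0.4, [0.586, 0.113, 0.051]), (0.26, [0.778, 0.148, -0.001])]
bar [(0.78, [0.631, 0.006, 0.034])]
pocket0 [(0.84, [0.602, -0.098, 0.014]), (0.83, [0.604, -0.0, 0.012]), (0.78, [0.6, -0.048, 0.013]), (0.65, [0.6, 0.05, 0.012]), (0.32, [0.63, 0.006, 0.035])]
pocket1 [(0.84, [0.602, -0.098, 0.014]), (0.83, [0.604, -0.0, 
[... 1637 characters left out ...]
[(0.95, [0.602, 0.0, 0.006]), (0.87, [0.603, 0.052, 0.011]), (0.62, [0.6, -0.101, 0.012]), (0.59, [0.599, -0.052, 0.011])]
insert0 [(0.81, [0.533, -0.238, 0.0]), (0.76, [0.459, -0.328, -0.001]), (0.72, [0.343, -0.247, -0.001]), (0.68, [0.575, -0.322, 0.0]), (0.67, [0.619, -0.398, 0.001]), (0.47, [0.422, -0.224, -0.0])]
plug0 [(0.75, [0.603, 0.051, 0.014]), (0.52, [0.605, -0.097, 0.013]), (0.48, [0.604, 0.007, 0.013]), (0.46, [0.608, -0.053, 0.011])]
tray_in [(0.9, [0.511, 0.347, 0.005]), (0.23, [0.738, -0.248, 0.002])]
oil [(0.63, [0.742, -0.247, 0.0])]
tapwrench [(0.8, [0.385, 0.081, 0.0])]
hammer [(0.73, [0.775, 0.146, -0.001]), (0.62, [0.513, 0.347, 0.005]), (0.6, [0.598, -0.097, 0.013])]
```

View pics/top0.png

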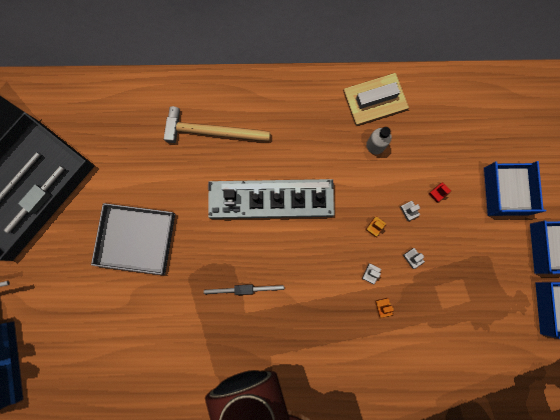

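View pics/side0.png

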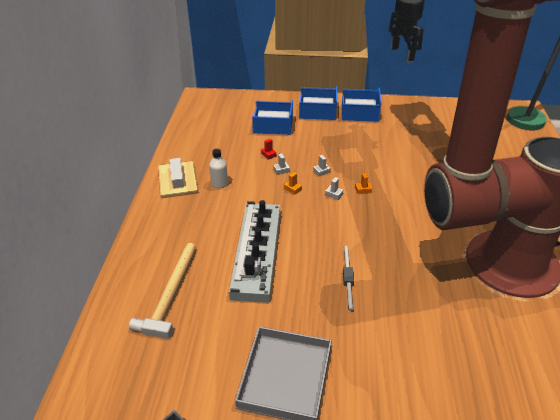

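The top picture shows the cassette at (209–335, 180–218) with four black plugs at about (257..319, 198). The grip is at (230,198) and the tray at (133,240). There are three steel inserts, at (411,211), (415,258) and (372,273); the orange and red look-alikes are at (376,226), (385,308) and (440,191). The side view agrees with this. Next I measure yaws and positions from the depth data.

```bash
cat >> h.py <<'E'
def rect(P,sel):
    p=(P[sel][:,:2]*1000).astype(np.float32); return len(p),cv2.minAreaRect(p)
E
python3 - <<'E'
from h import *
for c in('top','side'):
    f=grab_frame(c);P=cloud(f);x,y,z=P[...,0],P[...,1],P[...,2]
    print(c,'bench z',np.nanmedian(z[(abs(x-.5)<.05)&(abs(y+.1)<.05)]))
    m=(x>.54)&(x<.67)&(y>-.16)&(y<.19)&(abs(z-.028)<.004)
    print('deck',np.nanmedian(z[m]),rect(P,m))
    # bar rows & grip
    m=(x>.54)&(x<.67)&(y>.05)&(y<.19)&(z>.066)&(z<.085); print('griptop',rect(P,m))
    m=(x>.56)&(x<.64)&(y>-.14)&(y<.08)&(z>.055)&(z<.075)
    n,l,st,ce=cv2.connectedComponentsWithStats(m.astype(np.uint8))
    for i in range(1,n): print('knob',st[i,4],np.median(P[l==i],0).round(4))
    for a,b in((.575,-.32),(.459,-.327),(.425,-.224)):
        r=np.hypot(x-a,y-b)<.04
        for lo,hi in((.008,.024),(.044,.06)):
            m=r&(z>lo)&(z<hi); print((a,b),lo,rect(P,m),np.nanmean(P[m],0).round(4))
E
```

```text
top bench z -0.0001483741966726848
deck 0.028017664072921833 (3186, ((605.9766235351562, 17.5654296875), (88.91431427001953, 299.906005859375), 0.37738320231437683))
griptop (125, ((602.8289794921875, 112.0464859008789), (33.65675354003906, 25.671741485595703), 0.5920989513397217))
knob 39 [0.6036 0.0519 0.0636]
knob 38 [0.6035 0.0029 0.0632]
knob 39 [ 0.6034 -0.048   0.0628]
knob 38 [ 0.6042 -0.0967  0.0639]
(0.575, -0.32) 0.008 (167, ((574.29541015625, -317.6965637207031), (39.6058235168457, 30.216699600219727), 25.94060707092285)) [ 0.5737 -0.316   0.0157]
(0.575, -0.32) 0.044 (55, ((574.5542602539062, -318.41937255859375), (11.381880760192871, 24.17020606994629), 25.813976287841797)) [ 0.574  -0.3176  0.0514]
(0.459, -0.327) 0.008 (164, ((459.8789978027344, -320.8881530761719), (39.81147766113281, 31.04665756225586), 33.402034759521484)) [ 0.4596 -0.3183  0.0157]
(0.459, -0.327) 0.044 (57, ((459.77398681640625, -320.3978271484375), (11.553592681884766, 21.367889404296875), 34.413211822509766)) [ 0.4599 -0.3203  0.0517]
(0.425, -0.224) 0.008 (164, ((424.2557067871094, -219.5531158
[... 914 characters left out ...]
594, 26.041561126708984), 27.192161560058594)) [ 0.5722 -0.3173  0.0516]
(0.459, -0.327) 0.008 (108, ((456.7646789550781, -318.6040344238281), (44.018943786621094, 34.73530197143555), 16.680431365966797)) [ 0.4583 -0.3154  0.0163]
(0.459, -0.327) 0.044 (38, ((457.9482727050781, -320.1788024902344), (14.930691719055176, 22.12129020690918), 52.14760208129883)) [ 0.4577 -0.3194  0.0512]
(0.425, -0.224) 0.008 (129, ((421.8503723144531, -219.69509887695312), (34.78219223022461, 41.56413650512695), 67.68255615234375)) [ 0.4219 -0.2152  0.0156]
(0.425, -0.224) 0.044 (44, ((422.69036865234375, -220.892333984375), (23.594532012939453, 14.987245559692383), 72.49583435058594)) [ 0.422  -0.2187  0.051 ]
```

```bash
cat >> h.py <<'E'
from scipy.spatial.transform import Rotation as R
def rot(q): return R.from_quat([q[1],q[2],q[3],q[0]])
def tgt(yaw): return R.from_euler('z',yaw,degrees=True)*R.from_euler('x',180,degrees=True)
def go(*ts):
    "targets (x,y,z,yawdeg): chained from the measured pose, shares for calls"
    s=state();p=np.array(s['tool_pos']);r=rot(s['tool_rot'])
    yaw=np.degrees(np.arctan2(*r.as_matrix()[[1,0],0]));print('t',round(float(s['time']),2),'at',p.round(4),'yaw',round(yaw,1),'F',np.round(s['contact_force'],1),'w',round(float(s['gripper_width'])*85,1),'g',round(float(s['grasp_force']),1))
    for t in ts:
        q=np.array(t[:3]);n=tgt(t[3]);d=r.inv().apply(q-p)/.5;w=(r.inv()*n).as_rotvec()/1.5
        print(t,'->',d.round(4),w.round(4)); p,r=q,n
E
python3 -c "
from h import *
go((.42,-.25,.25,60),(.6,.113,.2,90.4))"
```

```text
t 1.6 at [ 0.2444 -0.5752  0.2313] yaw 23.0 F [ 0.2  1.1 -0.1] w 85.0 g 0.0
(0.42, -0.25, 0.25, 60) -> [ 0.5776 -0.4613 -0.0374] [-0.     -0.     -0.4303]
(0.6, 0.113, 0.2, 90.4) -> [ 0.8087 -0.0512  0.1   ] [ 0.      0.     -0.3537]
```

Call:
jog_arm(motion="60 0.46 -0.37 -0.03 0 0 -0.34; 60 0.46 -0.37 -0.03 0 0 -0.34; 60 0.46 -0.37 -0.03 0 0 -0.34; 60 0.46 -0.37 -0.03 0 0 -0.34; 60 0.46 -0.37 -0.03 0 0 -0.34")

```text
time: 2.22
tool_pos: [0.3846, -0.3129, 0.2467]
tool_rot: [0.0, 0.898, 0.441, 0.0]
contact_force: [0.6, -0.6, -0.4]
gripper_width: 0.599
grasp_force: 0.0
```

```bash
python3 -c "
from h import *
go((.5,-.08,.23,75),(.6,.113,.2,90.4))"
```

```text
t 2.23 at [ 0.3846 -0.3129  0.2467] yaw 52.3 F [ 0.6 -0.6 -0.4] w 50.9 g 0.0
(0.5, -0.08, 0.23, 75) -> [ 0.5097 -0.1022  0.0334] [ 0.0006  0.     -0.2641]
(0.6, 0.113, 0.2, 90.4) -> [0.4246 0.0933 0.06  ] [ 0.      0.     -0.1792]
```

Tracking is precise, so I chain two calls.

Call:
jog_arm(motion="60 0.51 -0.102 0.0334 0 0 -0.264; 60 0.51 -0.102 0.0334 0 0 -0.264; 60 0.51 -0.102 0.0334 0 0 -0.264; 60 0.51 -0.102 0.0334 0 0 -0.264; 60 0.51 -0.102 0.0334 0 0 -0.264")

```text
time: 2.85
tool_pos: [0.5003, -0.079, 0.2294]
tool_rot: [-0.0, 0.792, 0.61, 0.0]
contact_force: [-0.0, 0.1, -0.0]
gripper_width: 0.601
grasp_force: 0.0
```

Call:
jog_arm(motion="60 0.425 0.093 0.06 0 0 -0.179; 60 0.425 0.093 0.06 0 0 -0.179; 60 0.425 0.093 0.06 0 0 -0.179; 60 0.425 0.093 0.06 0 0 -0.179; 60 0.425 0.093 0.06 0 0 -0.179")

```text
time: 3.48
tool_pos: [0.6, 0.1118, 0.1989]
tool_rot: [-0.0, 0.704, 0.71, -0.001]
contact_force: [0.2, -1.0, -0.1]
gripper_width: 0.599
grasp_force: 0.0
```

```bash
python3 - <<'E'
from h import *
go((.601,.112,.12,90.4),(.601,.112,.039,90.4))
f=grab_frame('wrist');save(f,'w1');P=cloud(f);x,y,z=P[...,0],P[...,1],P[...,2]
m=(x>.54)&(x<.67)&(y>-.2)&(y<.2)&(abs(z-.028)<.004);print('deck',np.nanmedian(z[m]),rect(P,m))
m=(x>.54)&(x<.67)&(y>.08)&(y<.19)&(z>.066)&(z<.085); print('grip',rect(P,m))
m=(x>.56)&(x<.64)&(y>-.14)&(y<.08)&(z>.055)&(z<.075)
n,l,st,ce=cv2.connectedComponentsWithStats(m.astype(np.uint8))
for i in range(1,n): print('knob',st[i,4],rect(P,l==i))
print(f['world_from_camera'].round(3).tolist())
for t in('grip','cassette','tab_face'):print(t,[(round(d['p'],2),np.round(d['at'],3).tolist()) for d in place_of('wrist',t)[:2]])
E
```

```text
t 3.48 at [0.6    0.1118 0.1989] yaw 90.4 F [ 0.2 -1.  -0.1] w 50.9 g 0.0
(0.601, 0.112, 0.12, 90.4) -> [0.0005 0.0022 0.1577] [-0.0008  0.0003  0.0003]
(0.601, 0.112, 0.039, 90.4) -> [ 0.    -0.     0.162] [0. 0. 0.]
deck 0.027539831979573937 (13010, ((603.7163696289062, 33.876670837402344), (88.2046890258789, 263.4863586425781), 0.3872327208518982))
grip (872, ((600.7413940429688, 111.33179473876953), (34.079647064208984, 25.234607696533203), 0.39700281620025635))
knob 250 (250, ((601.7490234375, 51.282386779785156), (15.067879676818848, 15.041537284851074), 41.74341583251953))
knob 241 (241, ((602.1262817382812, 1.5831222534179688), (15.330220222473145, 15.285731315612793), 50.78318786621094))
knob 228 (228, ((602.3980102539062, -48.492393493652344), (14.556729316711426, 15.979244232177734), 5.4768147468566895))
[[1.0, -0.007, -0.001, 0.6], [0.007, 0.96, 0.279, 0.182], [-0.001, -0.279, 0.96, 0.341], [0.0, 0.0, 0.0, 1.0]]
grip [(0.84, [0.604, 0.109, 0.057]), (0.5, [0.386, 0.086, -0.001])]
cassette [(0.86, [0.601, 0.022, 0.001]), (0.36, [0.606, -0.049, 0.012])]
tab_face [(0.84, [0.582, 0.111, 0.056]), (0.75, [0.603, 0.109, 0.057])]
```

View pics/w1.png

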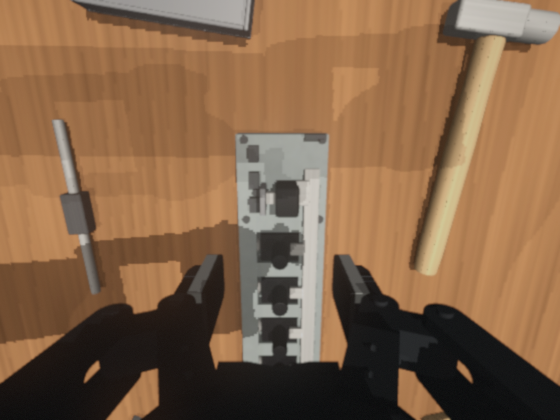

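The wrist picture shows the grip at (285,199), with the tab on its left and the bar and tongues on its right. Both fingers straddle the cassette line. I descend over the grip, shifted 3.5 mm to +x so that the closing fingers press the tab against the block.

Call:
jog_arm(motion="65 0 0.009 0.07 0 0 0; 65 0 0.009 0.15 0 0 0; 65 0 0.009 0.22 0 0 0; 65 0 0.009 0.29 0 0 0; 65 0 0.009 0.318 0 0 0")

```text
time: 4.3
tool_pos: [0.6025, 0.1096, 0.0385]
tool_rot: [-0.001, 0.706, 0.708, -0.001]
contact_force: [-0.4, -0.3, -1.0]
gripper_width: 0.651
grasp_force: 0.0
```

Call:
jog_arm(motion="0 0 0 0 0 0 0; 0 0 0 0 0 0 0; 0 0 0 0 0 0 0; 0 0 0 0 0 0 0; 0 0 0 0 0 0 0")

```text
time: 4.92
tool_pos: [0.6056, 0.1105, 0.0416]
tool_rot: [0.001, 0.706, 0.708, 0.001]
contact_force: [6.2, -2.0, -7.3]
gripper_width: 0.265
grasp_force: 61.1
```

```bash
python3 -c "
from h import *
go()"
```

```text
t 4.92 at [0.6056 0.1105 0.0416] yaw 90.2 F [ 6.2 -2.  -7.3] w 22.5 g 61.1
```

Call:
jog_arm(motion="0 0.01 0 0 0 0 0; 0 0.022 0 0 0 0 0; 0 0.034 0 0 0 0 0; 0 0.046 0 0 0 0 0; 0 0.05 0 0 0 0 0")

```text
time: 5.55
tool_pos: [0.6054, 0.1354, 0.0416]
tool_rot: [0.001, 0.706, 0.708, 0.001]
contact_force: [5.9, -2.3, -6.9]
gripper_width: 0.267
grasp_force: 61.0
```

Call:
jog_arm(motion="0 0 0 0 0 0 0; 0 0 0 0 0 0 0; 0 0 0 0 0 0 0; 0 0 0 0 0 0 0; 0 0 0 0 0 0 0")

```text
time: 6.18
tool_pos: [0.6054, 0.1356, 0.0416]
tool_rot: [0.001, 0.706, 0.708, 0.001]
contact_force: [6.0, -0.9, -7.7]
gripper_width: 0.265
grasp_force: 61.1
```

```bash
python3 - <<'E'
from h import *
go()
f=grab_frame('wrist');save(f,'w2');P=cloud(f);x,y,z=P[...,0],P[...,1],P[...,2]
f=grab_frame('top');print('bar',[(round(d['p'],2),np.round(d['at'],3).tolist()) for d in place_of('top','bar')[:2]])
E
```

```text
t 6.17 at [0.6054 0.1356 0.0416] yaw 90.2 F [ 6.  -0.9 -7.7] w 22.5 g 61.1
bar [(0.65, [0.627, 0.032, 0.033])]
```

View pics/w2.png

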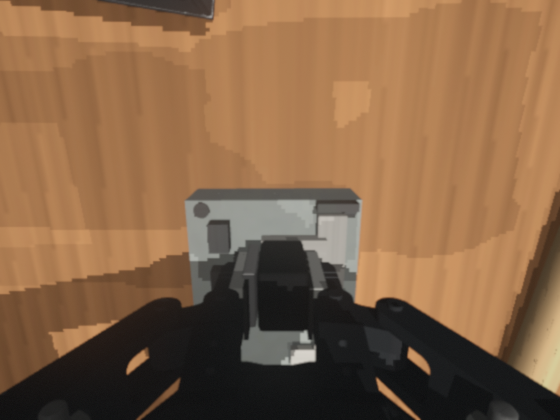

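The picture shows the grip held between the fingers at (280,285), moved 25 mm along +y; the bar's position in the top camera confirms the shift. Now I release and rise.

Call:
jog_arm(motion="65 0 0 0 0 0 0; 65 0 0 0 0 0 0; 65 0 0 0 0 0 0; 65 0 0 0 0 0 0; 65 0 0 -0.06 0 0 0")

```text
time: 6.95
tool_pos: [0.602, 0.1358, 0.0684]
tool_rot: [-0.002, 0.705, 0.709, -0.002]
contact_force: [0.1, 0.1, 0.6]
gripper_width: 0.648
grasp_force: 0.0
```

Call:
jog_arm(motion="65 0 0 -0.1 0 0 0; 65 0 0 -0.2 0 0 0; 65 -0.1 0 -0.2 0 0 0; 65 -0.16 0 -0.2 0 0 0; 65 -0.16 0 -0.2 0 0 0")

```text
time: 7.58
tool_pos: [0.6048, 0.0544, 0.1712]
tool_rot: [0.0, 0.706, 0.708, 0.0]
contact_force: [0.1, 0.1, 0.7]
gripper_width: 0.648
grasp_force: 0.0
```

```bash
python3 - <<'E'
from h import *
go((.6025,.0515,.12,90.4),(.6025,.0515,.038,90.4))
f=grab_frame('wrist');save(f,'w3');P=cloud(f);x,y,z=P[...,0],P[...,1],P[...,2]
m=(x>.54)&(x<.67)&(y>.08)&(y<.19)&(z>.066)&(z<.085); print('grip',rect(P,m))
m=(x>.62)&(x<.645)&(y>-.14)&(y<.08)&(z>.031)&(z<.037); print('bar',rect(P,m))
m=(x>.56)&(x<.64)&(y>-.14)&(y<.08)&(z>.055)&(z<.075)
n,l,st,ce=cv2.connectedComponentsWithStats(m.astype(np.uint8))
for i in range(1,n): print('knob',st[i,4],rect(P,l==i)[1][0])
E
```

```text
t 7.58 at [0.6048 0.0544 0.1712] yaw 90.2 F [0.1 0.1 0.7] w 55.1 g 0.0
(0.6025, 0.0515, 0.12, 90.4) -> [-0.0058 -0.0048  0.1024] [ 0.0007  0.     -0.0029]
(0.6025, 0.0515, 0.038, 90.4) -> [ 0.    -0.     0.164] [0. 0. 0.]
grip (1439, ((600.9444580078125, 136.03160095214844), (34.435855865478516, 25.938573837280273), 0.11425193399190903))
bar (2928, ((630.1369018554688, -9.607498168945312), (19.88972282409668, 178.91404724121094), 0.2948818802833557))
knob 322 (601.8300170898438, 51.13822937011719)
knob 310 (602.0436401367188, 1.0032577514648438)
knob 289 (602.3533935546875, -48.549076080322266)
knob 182 (603.0079956054688, -93.89219665527344)
```

View pics/w3.png

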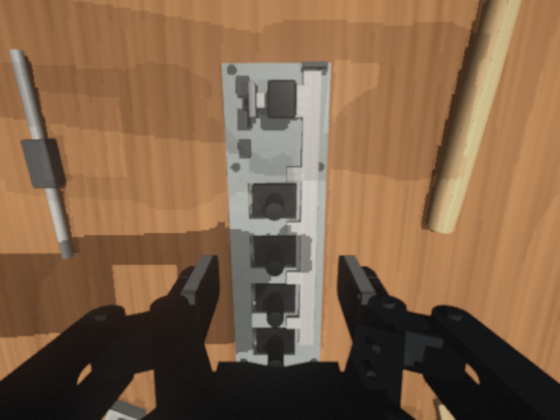

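The picture shows the keeper at loading: the grip is at (280,98) with its tab plate out at (252,98), and the tongues lie between the pockets. All four plugs are free, at (275, 205/265/315/355). I take plug 3 first.

Call:
jog_arm(motion="60 -0.006 -0.005 0.06 0 0 -0.003; 60 -0.006 -0.005 0.13 0 0 -0.003; 60 -0.006 -0.005 0.2 0 0 -0.003; 60 -0.006 -0.005 0.25 0 0 -0.003; 60 -0.006 -0.005 0.262 0 0 -0.003")

```text
time: 8.25
tool_pos: [0.6004, 0.0542, 0.0373]
tool_rot: [-0.002, 0.703, 0.711, -0.001]
contact_force: [-0.0, -0.1, 0.1]
gripper_width: 0.602
grasp_force: 0.0
```

Call:
jog_arm(motion="0 0 0 0 0 0 0; 0 0 0 0 0 0 0; 0 0 0 0 0 0 0; 0 0 0 0 0 0 0; 0 0 0 0 0 0 0")

```text
time: 8.88
tool_pos: [0.6019, 0.0533, 0.0415]
tool_rot: [-0.0, 0.704, 0.711, -0.0]
contact_force: [-6.0, 0.3, 5.2]
gripper_width: 0.166
grasp_force: 58.4
```

Call:
jog_arm(motion="0 0 0 -0.02 0 0 0; 0 0 0 -0.06 0 0 0; 0 0 0 -0.1 0 0 0; 0 0 0 -0.16 0 0 0; 0 0 0 -0.2 0 0 0")

```text
time: 9.5
tool_pos: [0.6033, 0.0529, 0.1432]
tool_rot: [0.002, 0.704, 0.711, 0.001]
contact_force: [0.4, -0.2, -0.9]
gripper_width: 0.16
grasp_force: 59.0
```

```bash
python3 - <<'E'
from h import *
go((.545,.38,.14,90.4),(.545,.38,.036,90.4))
E
```

```text
t 9.5 at [0.6033 0.0529 0.1432] yaw 90.6 F [ 0.4 -0.2 -0.9] w 13.6 g 59.0
(0.545, 0.38, 0.14, 90.4) -> [ 0.6553 -0.1102  0.0058] [0.0028 0.0001 0.002 ]
(0.545, 0.38, 0.036, 90.4) -> [ 0.    -0.     0.208] [0. 0. 0.]
```

Call:
jog_arm(motion="0 0.12 -0.02 0 0 0 0; 0 0.24 -0.04 0 0 0 0; 0 0.36 -0.06 0 0 0 0; 0 0.48 -0.08 0 0 0 0; 0 0.59 -0.1 0 0 0 0")

```text
time: 10.12
tool_pos: [0.5488, 0.3496, 0.1408]
tool_rot: [0.0, 0.703, 0.711, 0.001]
contact_force: [-0.9, -0.2, -0.9]
gripper_width: 0.158
grasp_force: 59.1
```

Call:
jog_arm(motion="0 0.066 -0.01 0.02 0 0 0; 0 0.066 -0.01 0.1 0 0 0; 0 0.066 -0.01 0.17 0 0 0; 0 0.066 -0.01 0.21 0 0 0; 0 0.066 -0.01 0.212 0 0 0")

```text
time: 10.75
tool_pos: [0.5436, 0.3802, 0.0331]
tool_rot: [-0.0, 0.704, 0.711, -0.0]
contact_force: [0.4, -0.0, -1.0]
gripper_width: 0.16
grasp_force: 63.8
```

Call:
jog_arm(motion="45 0 0 0 0 0 0; 45 0 0 0 0 0 0; 45 0 0 0 0 0 0; 45 0 0 -0.08 0 0 0; 45 0 0 -0.2 0 0 0")

```text
time: 11.38
tool_pos: [0.5421, 0.3794, 0.1321]
tool_rot: [-0.001, 0.704, 0.711, -0.003]
contact_force: [0.4, 0.4, 0.4]
gripper_width: 0.451
grasp_force: 0.0
```

Call:
jog_arm(motion="50 -0.12 0 -0.02 0 0 0; 50 -0.24 0 -0.02 0 0 0; 50 -0.36 0 -0.02 0 0 0; 50 -0.48 0.1 -0.02 0 0 0; 50 -0.59 0.11 -0.02 0 0 0")

```text
time: 12.0
tool_pos: [0.6016, 0.0904, 0.1445]
tool_rot: [0.001, 0.703, 0.711, 0.001]
contact_force: [1.2, 0.8, 0.9]
gripper_width: 0.499
grasp_force: 0.0
```

```bash
python3 - <<'E'
from h import *
go((.6022,.0018,.14,90.4),(.6022,.0018,.040,90.4))
f=grab_frame('top');save(f,'t1');P=cloud(f)
x,y,z=P[...,0],P[...,1],P[...,2]
m=(x>.42)&(x<.6)&(y>.26)&(y<.45)&(z>.04)&(z<.08);print(rect(P,m))
m=(x>.42)&(x<.6)&(y>.24)&(y<.46)&(z>.022)&(z<.036);print('tray',rect(P,m))
for a in place_of('top','insert0')[:8]:print(round(a['p'],2),np.round(a['at'],3))
E
```

```text
t 12.0 at [0.6016 0.0904 0.1445] yaw 90.6 F [1.2 0.8 0.9] w 42.4 g 0.0
(0.6022, 0.0018, 0.14, 90.4) -> [-0.1771 -0.0006  0.0089] [ 0.0014 -0.0001  0.0024]
(0.6022, 0.0018, 0.04, 90.4) -> [ 0.  -0.   0.2] [0. 0. 0.]
(51, ((545.6380004882812, 377.2856750488281), (14.821564674377441, 15.676172256469727), 7.572075843811035))
tray (515, ((512.454345703125, 347.28704833984375), (170.9818878173828, 149.9744873046875), 82.02237701416016))
0.76 [ 0.458 -0.322  0.   ]
0.75 [ 0.618 -0.396 -0.006]
0.64 [ 0.533 -0.234 -0.   ]
0.6 [ 0.343 -0.243  0.002]
0.52 [ 0.422 -0.223 -0.001]
0.51 [ 0.573 -0.319 -0.002]
```

Call:
jog_arm(motion="50 -0.11 0 0 0 0 0.002; 50 -0.177 0 0.02 0 0 0.002; 50 -0.177 0 0.09 0 0 0.002; 50 -0.177 0 0.16 0 0 0.002; 50 -0.177 0 0.209 0 0 0.002")

```text
time: 12.72
tool_pos: [0.6003, 0.0041, 0.0375]
tool_rot: [-0.001, 0.705, 0.71, -0.0]
contact_force: [-1.0, -0.0, -0.2]
gripper_width: 0.502
grasp_force: 0.0
```

Call:
jog_arm(motion="50 0 0 0 0 0 0; 0 0 0 0 0 0 0; 0 0 0 0 0 0 0; 0 0 0 0 0 0 0; 0 0 0 0 0 0 0")

```text
time: 13.35
tool_pos: [0.6022, 0.0036, 0.0412]
tool_rot: [0.001, 0.705, 0.71, 0.001]
contact_force: [-2.8, 1.7, 6.3]
gripper_width: 0.161
grasp_force: 58.8
```

Call:
jog_arm(motion="0 0 0 -0.02 0 0 0; 0 0 0 -0.06 0 0 0; 0 0 0 -0.1 0 0 0; 0 0 0 -0.16 0 0 0; 0 0 0 -0.2 0 0 0")

```text
time: 13.98
tool_pos: [0.6022, 0.0033, 0.1423]
tool_rot: [0.001, 0.705, 0.71, 0.001]
contact_force: [-0.3, -0.5, 0.2]
gripper_width: 0.165
grasp_force: 58.7
```

```bash
python3 - <<'E'
from h import *
go((.475,.38,.14,90.4),(.475,.38,.036,90.4))
E
```

```text
t 13.97 at [0.6022 0.0033 0.1423] yaw 90.4 F [-0.3 -0.5  0.2] w 14.0 g 58.7
(0.475, 0.38, 0.14, 90.4) -> [ 0.7552 -0.2492  0.0035] [ 0.0023  0.0003 -0.    ]
(0.475, 0.38, 0.036, 90.4) -> [ 0.    -0.     0.208] [0. 0. 0.]
```

Call:
jog_arm(motion="0 0.115 -0.038 0 0 0 0; 0 0.23 -0.076 0 0 0 0; 0 0.345 -0.114 0 0 0 0; 0 0.46 -0.152 0 0 0 0; 0 0.575 -0.19 0 0 0 0")

```text
time: 14.6
tool_pos: [0.5035, 0.292, 0.1402]
tool_rot: [0.0, 0.705, 0.71, 0.001]
contact_force: [0.8, 0.6, -1.2]
gripper_width: 0.16
grasp_force: 58.7
```

Call:
jog_arm(motion="0 0.1 -0.04 0 0 0 0; 0 0.18 -0.059 0.02 0 0 0; 0 0.18 -0.059 0.1 0 0 0; 0 0.18 -0.059 0.18 0 0 0; 0 0.18 -0.059 0.21 0 0 0")

```text
time: 15.22
tool_pos: [0.4722, 0.3792, 0.033]
tool_rot: [-0.001, 0.705, 0.71, -0.003]
contact_force: [-22.9, -12.6, 57.1]
gripper_width: 0.16
grasp_force: 64.7
```

Call:
jog_arm(motion="0 0 0 0 0 0 0; 45 0 0 0 0 0 0; 45 0 0 0 0 0 0; 45 0 0 -0.08 0 0 0; 45 0 0 -0.2 0 0 0")

```text
time: 15.85
tool_pos: [0.4726, 0.379, 0.133]
tool_rot: [-0.001, 0.705, 0.709, -0.002]
contact_force: [1.0, 0.7, 0.7]
gripper_width: 0.448
grasp_force: 0.0
```

Call:
jog_arm(motion="50 -0.115 0.035 -0.02 0 0 0; 50 -0.23 0.07 -0.02 0 0 0; 50 -0.345 0.105 -0.02 0 0 0; 50 -0.46 0.14 -0.02 0 0 0; 50 -0.575 0.175 -0.02 0 0 0")

```text
time: 16.48
tool_pos: [0.5641, 0.0912, 0.1449]
tool_rot: [0.0, 0.705, 0.71, 0.001]
contact_force: [0.6, 0.1, 0.7]
gripper_width: 0.503
grasp_force: 0.0
```

```bash
python3 - <<'E'
from h import *
go((.6025,-.0482,.14,90.4),(.6025,-.0482,.040,90.4))
f=grab_frame('top');P=cloud(f)
x,y,z=P[...,0],P[...,1],P[...,2]
m=(x>.42)&(x<.6)&(y>.26)&(y<.45)&(z>.04)&(z<.08)
n,l,st,ce=cv2.connectedComponentsWithStats(m.astype(np.uint8))
for i in range(1,n): print('knob',st[i,4],rect(P,l==i)[1][0])
E
```

```text
t 16.48 at [0.5641 0.0912 0.1449] yaw 90.4 F [0.6 0.1 0.7] w 42.8 g 0.0
(0.6025, -0.0482, 0.14, 90.4) -> [-0.2793  0.0748  0.0098] [ 0.001  -0.0001 -0.0001]
(0.6025, -0.0482, 0.04, 90.4) -> [ 0.  -0.   0.2] [0. 0. 0.]
knob 53 (545.4768676757812, 377.5755615234375)
knob 49 (476.1974182128906, 378.4579162597656)
```

Call:
jog_arm(motion="50 -0.1 0.03 0 0 0 0; 50 -0.2 0.06 0 0 0 0; 50 -0.279 0.075 0.02 0 0 0; 50 -0.279 0.075 0.06 0 0 0; 50 -0.279 0.075 0.12 0 0 0")

```text
time: 17.15
tool_pos: [0.6027, -0.0459, 0.0842]
tool_rot: [0.001, 0.705, 0.709, 0.001]
contact_force: [-0.2, -0.0, -0.2]
gripper_width: 0.503
grasp_force: 0.0
```

Call:
jog_arm(motion="50 0 0 0.05 0 0 0; 50 0 0 0.09 0 0 0; 0 0 0 0.09 0 0 0; 0 0 0 0.09 0 0 0; 0 0 0 0.09 0 0 0")

```text
time: 17.77
tool_pos: [0.6024, -0.0458, 0.0399]
tool_rot: [0.0, 0.705, 0.71, 0.0]
contact_force: [0.4, 0.8, -1.9]
gripper_width: 0.168
grasp_force: 58.5
```

Call:
jog_arm(motion="0 0 0 0 0 0 0; 0 0 0 -0.04 0 0 0; 0 0 0 -0.08 0 0 0; 0 0 0 -0.14 0 0 0; 0 0 0 -0.2 0 0 0")

```text
time: 18.4
tool_pos: [0.6027, -0.0463, 0.1424]
tool_rot: [0.001, 0.705, 0.71, 0.001]
contact_force: [-0.1, 0.4, -1.3]
gripper_width: 0.159
grasp_force: 59.0
```

```bash
python3 - <<'E'
from h import *
go((.54,.31,.14,90.4),(.54,.31,.039,90.4))
E
```

```text
t 18.4 at [ 0.6027 -0.0463  0.1424] yaw 90.4 F [-0.1  0.4 -1.3] w 13.5 g 59.0
(0.54, 0.31, 0.14, 90.4) -> [ 0.7135 -0.1206  0.004 ] [ 0.0018  0.0005 -0.0001]
(0.54, 0.31, 0.039, 90.4) -> [ 0.    -0.     0.202] [0. 0. 0.]
```

Call:
jog_arm(motion="0 0.117 -0.02 0 0 0 0; 0 0.234 -0.04 0 0 0 0; 0 0.351 -0.06 0 0 0 0; 0 0.468 -0.08 0 0 0 0; 0 0.585 -0.1 0 0 0 0")

```text
time: 19.02
tool_pos: [0.5505, 0.248, 0.142]
tool_rot: [0.001, 0.705, 0.709, 0.002]
contact_force: [0.8, -0.5, -1.8]
gripper_width: 0.163
grasp_force: 59.1
```

Call:
jog_arm(motion="0 0.09 -0.02 0 0 0 0; 0 0.128 -0.02 0.03 0 0 0; 0 0.128 -0.02 0.09 0 0 0; 0 0.128 -0.02 0.15 0 0 0; 0 0.128 -0.02 0.186 0 0 0")

```text
time: 19.65
tool_pos: [0.5393, 0.309, 0.0446]
tool_rot: [-0.0, 0.705, 0.709, -0.001]
contact_force: [0.8, -0.4, -1.2]
gripper_width: 0.164
grasp_force: 59.1
```

Call:
jog_arm(motion="0 0 0 0.012 0 0 0; 45 0 0 0.012 0 0 0; 45 0 0 0.012 0 0 0; 45 0 0 -0.06 0 0 0; 45 0 0 -0.18 0 0 0")

```text
time: 20.27
tool_pos: [0.5382, 0.3094, 0.1355]
tool_rot: [-0.001, 0.705, 0.71, -0.002]
contact_force: [-0.0, 0.3, -0.1]
gripper_width: 0.453
grasp_force: 0.0
```

Call:
jog_arm(motion="50 -0.117 0.018 -0.02 0 0 0; 50 -0.234 0.036 -0.02 0 0 0; 50 -0.351 0.054 -0.02 0 0 0; 50 -0.468 0.072 -0.02 0 0 0; 50 -0.585 0.09 -0.02 0 0 0")

```text
time: 20.9
tool_pos: [0.5874, 0.0159, 0.1479]
tool_rot: [0.001, 0.705, 0.71, 0.001]
contact_force: [0.6, 0.2, 0.3]
gripper_width: 0.498
grasp_force: 0.0
```

```bash
python3 - <<'E'
from h import *
go((.603,-.0975,.14,90.4),(.603,-.0975,.040,90.4))
f=grab_frame('top');P=cloud(f)
x,y,z=P[...,0],P[...,1],P[...,2]
m=(x>.42)&(x<.6)&(y>.26)&(y<.45)&(z>.04)&(z<.08)
n,l,st,ce=cv2.connectedComponentsWithStats(m.astype(np.uint8))
for i in range(1,n): print('knob',st[i,4],rect(P,l==i)[1][0])
E
```

```text
t 20.9 at [0.5874 0.0159 0.1479] yaw 90.4 F [0.6 0.2 0.3] w 42.4 g 0.0
(0.603, -0.0975, 0.14, 90.4) -> [-0.227   0.0295  0.016 ] [0.0021 0.0002 0.0001]
(0.603, -0.0975, 0.04, 90.4) -> [ 0.  -0.   0.2] [0. 0. 0.]
knob 51 (546.06591796875, 377.571533203125)
knob 47 (541.6288452148438, 305.7815246582031)
knob 50 (476.524658203125, 378.0793151855469)
```

Plug 0 is next.

Call:
jog_arm(motion="50 -0.1 0.015 0 0 0 0; 50 -0.2 0.03 0 0 0 0; 50 -0.228 0.03 0.03 0 0 0; 50 -0.228 0.03 0.08 0 0 0; 50 -0.228 0.03 0.136 0 0 0")

```text
time: 21.58
tool_pos: [0.6027, -0.0956, 0.078]
tool_rot: [0.001, 0.705, 0.71, 0.001]
contact_force: [-0.0, -0.3, -0.5]
gripper_width: 0.499
grasp_force: 0.0
```

Call:
jog_arm(motion="50 0 0 0.05 0 0 0; 50 0 0 0.08 0 0 0; 0 0 0 0.08 0 0 0; 0 0 0 0.08 0 0 0; 0 0 0 0.08 0 0 0")

```text
time: 22.2
tool_pos: [0.6029, -0.0959, 0.039]
tool_rot: [0.0, 0.705, 0.71, 0.0]
contact_force: [-0.5, 2.0, -0.9]
gripper_width: 0.164
grasp_force: 58.5
```

Call:
jog_arm(motion="0 0 0 0 0 0 0; 0 0 0 -0.04 0 0 0; 0 0 0 -0.08 0 0 0; 0 0 0 -0.14 0 0 0; 0 0 0 -0.2 0 0 0")

```text
time: 22.82
tool_pos: [0.6029, -0.0964, 0.1412]
tool_rot: [0.001, 0.705, 0.71, 0.001]
contact_force: [-0.2, 0.6, -1.1]
gripper_width: 0.164
grasp_force: 59.0
```

```bash
python3 - <<'E'
from h import *
go((.475,.31,.14,90.4),(.475,.31,.039,90.4))
E
```

```text
t 22.82 at [ 0.6029 -0.0964  0.1412] yaw 90.4 F [-0.2  0.6 -1.1] w 13.9 g 59.0
(0.475, 0.31, 0.14, 90.4) -> [ 0.8145 -0.2503  0.0011] [ 0.0015  0.0006 -0.0001]
(0.475, 0.31, 0.039, 90.4) -> [ 0.    -0.     0.202] [0. 0. 0.]
```

Call:
jog_arm(motion="0 0.115 -0.035 0 0 0 0; 0 0.23 -0.07 0 0 0 0; 0 0.345 -0.105 0 0 0 0; 0 0.46 -0.14 0 0 0 0; 0 0.575 -0.175 0 0 0 0")

```text
time: 23.45
tool_pos: [0.513, 0.1926, 0.1407]
tool_rot: [0.001, 0.705, 0.709, 0.002]
contact_force: [0.5, 0.5, 0.3]
gripper_width: 0.168
grasp_force: 59.1
```

Call:
jog_arm(motion="0 0.11 -0.04 0 0 0 0; 0 0.22 -0.075 0 0 0 0; 0 0.24 -0.075 0.06 0 0 0; 0 0.24 -0.075 0.13 0 0 0; 0 0.24 -0.075 0.185 0 0 0")

```text
time: 24.08
tool_pos: [0.475, 0.3112, 0.0465]
tool_rot: [0.0, 0.704, 0.71, 0.001]
contact_force: [-0.7, -0.8, -0.4]
gripper_width: 0.167
grasp_force: 59.1
```

Call:
jog_arm(motion="0 0 0 0.012 0 0 0; 45 0 0 0.012 0 0 0; 45 0 0 0.012 0 0 0; 45 0 0 -0.06 0 0 0; 45 0 0 -0.18 0 0 0")

```text
time: 24.7
tool_pos: [0.4734, 0.3099, 0.1356]
tool_rot: [-0.001, 0.705, 0.71, -0.002]
contact_force: [0.6, -0.2, -0.2]
gripper_width: 0.452
grasp_force: 0.0
```

Call:
jog_arm(motion="50 -0.118 0 -0.06 0 0 0; 50 -0.236 0 -0.12 0 0 0; 50 -0.354 0 -0.13 0 0 0; 50 -0.472 0 -0.14 0 0 0; 50 -0.59 0 -0.14 0 0 0")

```text
time: 25.32
tool_pos: [0.4773, 0.0135, 0.2085]
tool_rot: [0.002, 0.705, 0.71, 0.002]
contact_force: [0.7, 0.5, 0.6]
gripper_width: 0.5
grasp_force: 0.0
```

```bash
python3 - <<'E'
from h import *
go((.46,-.2,.2,63.5),(.424,-.2195,.12,63.5))
f=grab_frame('top');P=cloud(f);save(f,'t2')
x,y,z=P[...,0],P[...,1],P[...,2]
m=(x>.42)&(x<.6)&(y>.26)&(y<.45)&(z>.04)&(z<.08)
n,l,st,ce=cv2.connectedComponentsWithStats(m.astype(np.uint8))
for i in range(1,n): print('knob',st[i,4],rect(P,l==i)[1][0])
m=(x>.3)&(x<.7)&(y>-.45)&(y<-.15)&(z>.044)&(z<.06)
n,l,st,ce=cv2.connectedComponentsWithStats(m.astype(np.uint8))
for i in range(1,n): print('ins',f['color'][l==i].mean(0).round(),rect(P,l==i))
E
```

```text
t 25.32 at [0.4773 0.0135 0.2085] yaw 90.4 F [0.7 0.5 0.6] w 42.5 g 0.0
(0.46, -0.2, 0.2, 63.5) -> [-0.4267 -0.0377  0.0171] [ 3.60e-03 -3.00e-04  3.13e-01]
(0.424, -0.2195, 0.12, 63.5) -> [-0.067 -0.047  0.16 ] [0. 0. 0.]
knob 51 (545.7147827148438, 377.5502014160156)
knob 47 (541.58837890625, 305.8459777832031)
knob 51 (476.431640625, 307.5245361328125)
knob 51 (476.0222473144531, 378.1583251953125)
ins [158.  25.  21.] (59, ((618.868896484375, -392.1707458496094), (22.770151138305664, 13.838981628417969), 26.60645294189453))
ins [171. 161. 154.] (54, ((574.319091796875, -317.9209289550781), (11.372849464416504, 22.84688377380371), 25.88581657409668))
ins [175. 111.  29.] (56, ((536.9911499023438, -233.91921997070312), (20.936796188354492, 12.561147689819336), 53.91318893432617))
ins [162. 155. 150.] (57, ((459.7629089355469, -320.6250305175781), (11.833306312561035, 22.356327056884766), 31.345741271972656))
ins [171. 166. 161.] (56, ((423.947265625, -219.44371032714844), (22.40384864807129, 11.39539623260498), 61.513832092285156))
ins [175. 111.  29.] (59, ((345.29638671875, -245.84609985351562), (11.683670043945312, 22.534791946411133), 13.292889595031738))
```

View pics/t2.png

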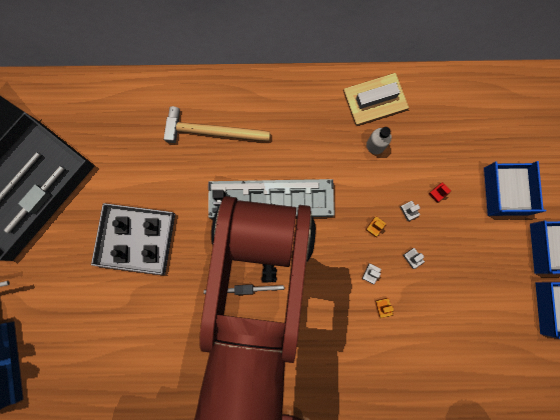

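The picture shows all four plugs standing in the tray, around (120–152, 225–254). The steel inserts are unmoved at (372,273), (415,258) and (411,211). I now go over the nearest one.

Call:
jog_arm(motion="60 -0.11 -0.02 0.01 0 0 0.08; 60 -0.22 -0.05 0.02 0 0 0.16; 60 -0.33 -0.08 0.04 0 0 0.24; 60 -0.44 -0.1 0.06 0 0 0.313; 60 -0.46 -0.106 0.08 0 0 0.313")

```text
time: 26.0
tool_pos: [0.4251, -0.2177, 0.167]
tool_rot: [0.001, 0.852, 0.524, 0.0]
contact_force: [-0.4, 0.9, 0.2]
gripper_width: 0.598
grasp_force: 0.0
```

```bash
cat >> h.py <<'E'
def ins(cam='wrist',reg=(.3,.7,-.45,-.15),h=(.044,.06)):
    f=grab_frame(cam);P=cloud(f);x,y,z=P[...,0],P[...,1],P[...,2]
    for lo,hi in(h,(h[0]-.036,h[1]-.036)):
        m=(x>reg[0])&(x<reg[1])&(y>reg[2])&(y<reg[3])&(z>lo)&(z<hi)
        n,l,st,ce=cv2.connectedComponentsWithStats(m.astype(np.uint8))
        for i in range(1,n):
            if st[i,4]>40: print(lo,'ins',f['color'][l==i].mean(0).round(),[np.round(a,1) for a in rect(P,l==i)[1]],st[i,4])
    return f
E
python3 - <<'E'
from h import *
f=ins();save(f,'w4')
go((.424,-.2195,.12,63.5),(.424,-.2195,.028,63.5))
E
```

```text
0.044 ins [182. 129.  63.] [array([ 534.7, -236.6]), array([21.8, 12.6]), np.float64(51.7)] 494
0.044 ins [177. 171. 163.] [array([ 422.9, -221.4]), array([21.6, 10.9]), np.float64(63.2)] 375
0.044 ins [164. 159. 152.] [array([ 572.8, -320.3]), array([12. , 22.8]), np.float64(25.8)] 432
0.044 ins [109.  31.  26.] [array([ 612.3, -392.3]), array([20.4,  7.3]), np.float64(59.8)] 194
0.008 ins [178. 124.  61.] [array([ 534.4, -236.5]), array([29.9, 40.5]), np.float64(52.2)] 891
0.008 ins [181. 174. 166.] [array([ 422.5, -221.3]), array([29.5, 39.5]), np.float64(63.6)] 1023
0.008 ins [146. 142. 136.] [array([ 572.7, -320.4]), array([40.3, 31.8]), np.float64(25.5)] 1152
0.008 ins [133.  78.  40.] [array([ 343.4, -247.9]), array([40.2, 30.5]), np.float64(12.4)] 746
0.008 ins [145.  41.  37.] [array([ 617.2, -394.7]), array([30.8, 42.8]), np.float64(39.6)] 963
0.008 ins [162. 156. 149.] [array([ 469.4, -315.4]), array([12.5, 31. ]), np.float64(34.7)] 362
t 26.05 at [ 0.4244 -0.2167  0.1651] yaw 63.3 F [-1.3 -1.  -1.1] w 51.1 g 0.0
(0.424, -0.2195, 0.12, 63.5) -> [-0.0053  0.0019  0.0902] [-0.0001  0.0003 -0.0019]
(0.424, -0.2195, 0.028, 63.5) -> [-0.    -0.     0.184] [0. 0. 0.]
```

Call:
jog_arm(motion="60 -0.009 0.0015 0.05 0 0 0; 60 -0.009 0.0015 0.1 0 0 0; 60 -0.009 0.0015 0.14 0 0 0; 60 -0.009 0.0015 0.14 0 0 0; 60 -0.009 0.0015 0.14 0 0 0")

```text
time: 26.68
tool_pos: [0.4248, -0.2189, 0.0969]
tool_rot: [0.001, 0.85, 0.527, 0.0]
contact_force: [1.0, -0.4, 0.7]
gripper_width: 0.597
grasp_force: 0.0
```

```bash
python3 - <<'E'
from h import *
f=ins()
go((.423,-.221,.027,63.5))
E
```

```text
0.044 ins [176. 120.  58.] [array([ 534.7, -236.6]), array([21.9, 12.9]), np.float64(52.1)] 966
0.044 ins [174. 168. 160.] [array([ 422.7, -221.8]), array([22.7, 11.3]), np.float64(63.6)] 688
0.044 ins [137. 132. 125.] [array([ 572.2, -319.2]), array([12.9, 22.7]), np.float64(27.5)] 563
0.008 ins [176. 116.  57.] [array([ 534.7, -236.7]), array([29.8, 40. ]), np.float64(52.1)] 1542
0.008 ins [174. 168. 160.] [array([ 422.6, -221.7]), array([30.6, 40.1]), np.float64(63.1)] 1720
0.008 ins [141. 137. 131.] [array([ 572.6, -320.2]), array([40.3, 32.1]), np.float64(27.4)] 2037
0.008 ins [117.  67.  35.] [array([ 363.3, -255.5]), array([12.9,  6.2]), np.float64(62.0)] 104
0.008 ins [135. 130. 123.] [array([ 476.1, -315.4]), array([ 5.1, 22.9]), np.float64(24.7)] 146
t 26.73 at [ 0.4249 -0.2192  0.0972] yaw 63.6 F [-0.1 -0.8  0.1] w 51.0 g 0.0
(0.423, -0.221, 0.027, 63.5) -> [-0.005  -0.0022  0.1404] [0.0017 0.0002 0.0008]
```

Call:
jog_arm(motion="60 -0.006 -0.0022 0.05 0 0 0; 60 -0.006 -0.0022 0.1 0 0 0; 60 -0.006 -0.0022 0.137 0 0 0; 60 -0.006 -0.0022 0.137 0 0 0; 60 -0.006 -0.0022 0.137 0 0 0")

```text
time: 27.35
tool_pos: [0.4226, -0.222, 0.0286]
tool_rot: [0.001, 0.85, 0.526, 0.0]
contact_force: [0.3, -0.4, 0.1]
gripper_width: 0.599
grasp_force: 0.0
```

Call:
jog_arm(motion="0 0 0 0 0 0 0; 0 0 0 0 0 0 0; 0 0 0 0 0 0 0; 0 0 0 0 0 0 0; 0 0 0 -0.02 0 0 0")

```text
time: 27.98
tool_pos: [0.4205, -0.2206, 0.0362]
tool_rot: [-0.001, 0.85, 0.526, -0.001]
contact_force: [0.5, 0.6, -1.4]
gripper_width: 0.128
grasp_force: 58.6
```

Call:
jog_arm(motion="0 0 0 -0.08 0 0 0; 0 0 0 -0.14 0 0 0; 0 0 0 -0.2 0 0 0; 0 0 0 -0.24 0 0 0; 0 0 0 -0.24 0 0 0")

```text
time: 28.6
tool_pos: [0.4222, -0.2219, 0.1588]
tool_rot: [0.002, 0.85, 0.526, 0.001]
contact_force: [0.2, -0.0, -1.5]
gripper_width: 0.13
grasp_force: 58.8
```

```bash
python3 - <<'E'
from h import *
go((.54,-.15,.16,80),(.6015,-.0984,.16,90.4))
E
```

```text
t 28.6 at [ 0.4222 -0.2219  0.1588] yaw 63.5 F [ 0.2 -0.  -1.5] w 11.1 g 58.8
(0.54, -0.15, 0.16, 80) -> [ 0.2337  0.1467 -0.002 ] [ 0.0021  0.0007 -0.192 ]
(0.6015, -0.0984, 0.16, 90.4) -> [0.123  0.1032 0.    ] [ 0.     0.    -0.121]
```

Call:
jog_arm(motion="0 0.1 0.055 -0.01 0 0 -0.1; 0 0.2 0.11 -0.01 0 0 -0.2; 0 0.3 0.165 0 0 0 -0.313; 0 0.38 0.212 0 0 0 -0.313; 0 0.38 0.212 0 0 0 -0.313")

```text
time: 29.22
tool_pos: [0.6018, -0.0964, 0.1546]
tool_rot: [-0.002, 0.703, 0.711, -0.001]
contact_force: [-0.9, 0.0, -1.7]
gripper_width: 0.131
grasp_force: 59.2
```

```bash
python3 - <<'E'
from h import *
go((.6025,-.0984,.10,90.4),(.6025,-.0984,.07,90.4))
f=grab_frame('wrist');save(f,'w5');P=cloud(f);x,y,z=P[...,0],P[...,1],P[...,2]
m=(x>.54)&(x<.67)&(y>-.2)&(y<.2)&(abs(z-.028)<.003);print('deck',np.nanmedian(z[m]),rect(P,m))
m=(x>.56)&(x<.65)&(y>-.13)&(y<.08)&(z<.022)&(z>.005)
n,l,st,ce=cv2.connectedComponentsWithStats(m.astype(np.uint8))
for i in range(1,n):
  if st[i,4]>30: print('pocket floor',st[i,4],rect(P,l==i)[1])
m=(z>.095)&(z<.2)&(abs(x-.6)<.03)&(abs(y+.1)<.03);print(rect(P,m))
print(np.nanmin(z[m]) if m.any() else 0)
E
```

```text
t 29.23 at [ 0.6018 -0.0964  0.1546] yaw 90.6 F [-0.9  0.  -1.7] w 11.1 g 59.2
(0.6025, -0.0984, 0.1, 90.4) -> [-0.0041  0.0017  0.1092] [-0.0022 -0.0009  0.0023]
(0.6025, -0.0984, 0.07, 90.4) -> [ 0.   -0.    0.06] [0. 0. 0.]
deck 0.02750463939219633 (11795, ((604.6758422851562, -40.029693603515625), (88.69000244140625, 189.14495849609375), 0.21001319587230682))
pocket floor 1808 ((600.2078247070312, 47.735694885253906), (44.58356857299805, 23.215051651000977), 0.3159335255622864)
pocket floor 2559 ((600.08984375, 0.9812641143798828), (44.162235260009766, 34.39210891723633), 0.5643438696861267)
pocket floor 2115 ((600.4148559570312, -49.978824615478516), (44.213497161865234, 33.4063835144043), 0.46283191442489624)
pocket floor 1712 ((600.7660522460938, -101.03140258789062), (44.28385543823242, 31.774911880493164), 0.45604440569877625)
(7911, ((600.1559448242188, -95.47241973876953), (59.91061019897461, 29.425312042236328), 1.0977225303649902))
0.12593686611207253
```

View pics/w5.png

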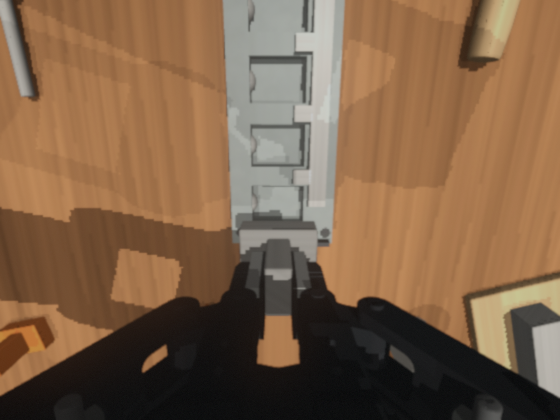

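```bash
cat >> h.py <<'E'
def held():
    s=state();t=np.array(s['tool_pos']);f=grab_frame('wrist');P=cloud(f)
    r=rot(state()['tool_rot']);Q=(P-t)@r.as_matrix()  # tool frame
    x,y,z=Q[...,0],Q[...,1],Q[...,2]
    m=(abs(x)<.03)&(abs(y)<.03)&(z<.02)&(z>.005)
    b=np.histogram(z[m],np.arange(.005,.021,.001));print('z hist',b[0])
    m&=(abs(z-.0115)<.0025)
    q=Q[m];print('held base top in tool frame: x %.1f..%.1f y %.1f..%.1f mm z %.1f'%(*np.percentile(q[:,0],(1,99))*1e3,*np.percentile(q[:,1],(1,99))*1e3,np.median(q[:,2])*1e3),len(q))
    e=q[q[:,0]>np.percentile(q[:,0],97)-.001]; 
    # yaw of the far edge
    ys=np.arange(-.016,.017,.002);ed=[(a,np.percentile(q[abs(q[:,1]-a)<.001,0],97)) for a in ys if (abs(q[:,1]-a)<.001).sum()>5]
    ed=np.array(ed);
    if len(ed)>4: k=np.polyfit(ed[:,0],ed[:,1],1);print('edge slope deg',np.degrees(k[0]).round(2),'edge x',(k[1]*1e3).round(2))
    return f
E
python3 -c "
from h import *
held();go((.6025,-.0990,.10,90.4))"
```

```text
z hist [ 16  22  21  15  14  18 260 951 413  67  50  58  29  49  47]
held base top in tool frame: x -2.0..15.1 y -19.6..19.6 mm z 12.6 1656
edge slope deg 0.02 edge x 14.93
t 29.32 at [ 0.6001 -0.0982  0.155 ] yaw 90.4 F [-0.5 -0.4 -0.9] w 10.7 g 59.2
(0.6025, -0.099, 0.1, 90.4) -> [-0.0018  0.0052  0.11  ] [-0.0025 -0.0005  0.0005]
```

The wrist picture shows the held insert's base just short of pocket 0, with its edge at row 225–250, columns 240–316; it is centred and square in the grip. I lower to just above the pocket and settle.

Call:
jog_arm(motion="0 -0.001 0.003 0.04 0 0 0; 0 -0.001 0.003 0.09 0 0 0; 0 -0.001 0.003 0.14 0 0 0; 0 -0.001 0.003 0.15 0 0 0; 0 -0.001 0.003 0.15 0 0 0")

```text
time: 29.95
tool_pos: [0.6019, -0.0995, 0.0815]
tool_rot: [-0.0, 0.705, 0.709, -0.0]
contact_force: [0.2, 0.9, -1.8]
gripper_width: 0.125
grasp_force: 59.2
```

Call:
jog_arm(motion="0 0 0 0 0 0 0; 0 0 0 0 0 0 0; 0 0 0 0 0 0 0; 0 0 0 0 0 0 0; 0 0 0 0 0 0 0")

```text
time: 30.58
tool_pos: [0.6027, -0.0991, 0.0821]
tool_rot: [0.0, 0.705, 0.71, 0.0]
contact_force: [0.4, 0.3, -1.1]
gripper_width: 0.127
grasp_force: 59.2
```

```bash
python3 -c "
from h import *
go((.6025,-.0990,.05,90.4))
f=held();save(f,'w6');P=cloud(f);x,y,z=P[...,0],P[...,1],P[...,2]
m=(x>.56)&(x<.65)&(y>-.13)&(y<.08)&(z<.022)&(z>.005)
n,l,st,ce=cv2.connectedComponentsWithStats(m.astype(np.uint8))
for i in range(1,n):
  if st[i,4]>30: print('pocket floor',st[i,4],rect(P,l==i)[1])
"
```

```text
t 30.57 at [ 0.6027 -0.0991  0.0821] yaw 90.4 F [ 0.4  0.3 -1.1] w 10.8 g 59.2
(0.6025, -0.099, 0.05, 90.4) -> [ 0.0002 -0.0004  0.0643] [0.     0.     0.0001]
z hist [ 23  16  17  14  21  15 304 931 393  63  47  47  49  40  47]
held base top in tool frame: x -1.9..15.2 y -19.5..19.6 mm z 12.5 1664
edge slope deg -0.06 edge x 14.97
pocket floor 4907 ((600.3994140625, 1.0273361206054688), (44.581756591796875, 34.249813079833984), 0.17142286896705627)
pocket floor 3834 ((600.4712524414062, -49.89823913574219), (44.32572555541992, 33.623779296875), 0.40029531717300415)
pocket floor 1073 ((600.7901000976562, -91.72139739990234), (13.330615043640137, 44.2921257019043), 89.47554016113281)
```

Call:
jog_arm(motion="0 0 0 0.02 0 0 0; 0 0 0 0.035 0 0 0; 0 0 0 0.045 0 0 0; 0 0 0 0.055 0 0 0; 0 0 0 0.062 0 0 0")

```text
time: 31.25
tool_pos: [0.6026, -0.0991, 0.0507]
tool_rot: [-0.0, 0.705, 0.71, -0.0]
contact_force: [-0.4, 0.1, -1.1]
gripper_width: 0.128
grasp_force: 59.2
```

```bash
python3 -c "
from h import *
go()"
```

```text
t 31.25 at [ 0.6026 -0.0991  0.0507] yaw 90.4 F [-0.4  0.1 -1.1] w 10.9 g 59.2
```

Call:
jog_arm(motion="0 0 0 0.006 0 0 0; 0 0 0 0.012 0 0 0; 0 0 0 0.017 0 0 0; 0 0 0 0.021 0 0 0; 0 0 0 0.022 0 0 0")

```text
time: 31.88
tool_pos: [0.6028, -0.0992, 0.0401]
tool_rot: [0.0, 0.705, 0.71, 0.0]
contact_force: [-1.5, -0.5, 1.5]
gripper_width: 0.125
grasp_force: 59.6
```

```bash
python3 -c "
from h import *
go();held()"
```

```text
t 31.88 at [ 0.6028 -0.0992  0.0401] yaw 90.4 F [-1.5 -0.5  1.5] w 10.6 g 59.6
z hist [  60  538  659  121   34   49  831 3019 1266  122   87   87   69   35
   17]
held base top in tool frame: x -17.7..29.7 y -29.7..29.0 mm z 12.6 5199
edge slope deg -14.75 edge x 27.69
```

Call:
jog_arm(motion="0 0 0 0.004 0 0 0; 0 0 0 0.006 0 0 0; 0 0 0 0.006 0 0 0; 55 0 0 0 0 0 0; 55 0 0 0 0 0 0")

```text
time: 32.55
tool_pos: [0.6029, -0.0991, 0.0402]
tool_rot: [0.0, 0.705, 0.71, 0.0]
contact_force: [0.3, -0.2, -0.5]
gripper_width: 0.537
grasp_force: 0.0
```

Call:
jog_arm(motion="60 0 0 0 0 0 0; 60 0 0 -0.08 0 0 0; 60 0 0 -0.18 0 0 0; 60 0 0 -0.25 0 0 0; 60 0 0 -0.25 0 0 0")

```text
time: 33.17
tool_pos: [0.605, -0.0998, 0.1692]
tool_rot: [0.003, 0.705, 0.71, 0.002]
contact_force: [-0.4, -0.3, 0.3]
gripper_width: 0.599
grasp_force: 0.0
```

```bash
python3 -c "
from h import *
f=ins('wrist',(.56,.65,-.14,.08),(.058,.07))
P=cloud(f);x,y,z=P[...,0],P[...,1],P[...,2]
m=(abs(x-.59)<.004)&(abs(y+.099)<.01);print('base z',np.nanmedian(z[m]))
m=(abs(x-.575)<.004)&(abs(y+.099)<.03);print('deck z',np.nanmedian(z[m]))
ins('top')
go((.4585,-.3225,.15,123.5),(.571,-.320,.15,116))"
```

```text
0.058 ins [174. 170. 163.] [array([602.9, -98.7]), array([11.2, 21.5]), np.float64(0.3)] 403
0.022000000000000006 ins [160. 160. 154.] [array([604.6, -39.8]), array([ 88.6, 190.1]), np.float64(0.2)] 17563
base z 0.24389725789857858
deck z 0.21233562726198457
0.044 ins [168.  27.  24.] [array([ 619.1, -392.4]), array([21.5, 13.5]), np.float64(37.9)] 60
0.044 ins [184. 174. 166.] [array([ 574.5, -318.3]), array([11.4, 21.9]), np.float64(25.9)] 55
0.044 ins [141.  62.  18.] [array([ 536.7, -233.9]), array([21.1, 12. ]), np.float64(54.4)] 55
0.044 ins [171. 164. 158.] [array([ 459.6, -320.4]), array([11.9, 22.7]), np.float64(32.5)] 58
0.044 ins [189. 122.  33.] [array([ 345.3, -246.1]), array([12.1, 22.2]), np.float64(12.0)] 58
0.008 ins [169.  28.  24.] [array([ 618.2, -392. ]), array([30.5, 38.5]), np.float64(39.2)] 130
0.008 ins [157. 150. 143.] [array([ 574.2, -317.5]), array([39.6, 30.8]), np.float64(26.2)] 171
0.008 ins [134.  59.  19.] [array([ 536.6, -234.4]), array([30.3, 39.8]), np.float64(51.7)] 114
0.008 ins [159. 152. 146.] [array([ 460. , -321.1]), array([40., 31.]), np.float64(33.4)] 170
0.008 ins [190. 114.  32.] [array([ 345.2, -245.4]), array([40. , 30.2]), np.float64(12.9)] 169
t 33.27 at [ 0.6024 -0.099   0.1643] yaw 90.4 F [ 0.   0.3 -0.5] w 51.1 g 0.0
(0.4585, -0.3225, 0.15, 123.5) -> [-0.445  -0.2908  0.0287] [-4.000e-04 -3.000e-04 -3.851e-01]
(0.571, -0.32, 0.15, 116) -> [-0.12    0.1904  0.    ] [ 0.     -0.      0.0873]
```

Call:
jog_arm(motion="60 -0.1 -0.065 0 0 0 -0.1; 60 -0.2 -0.13 0 0 0 -0.2; 60 -0.3 -0.195 0.02 0 0 -0.3; 60 -0.4 -0.26 0.03 0 0 -0.385; 60 -0.445 -0.291 0.03 0 0 -0.385")

```text
time: 33.9
tool_pos: [0.4556, -0.3235, 0.1465]
tool_rot: [-0.003, 0.474, 0.88, 0.001]
contact_force: [-0.1, 0.4, 0.3]
gripper_width: 0.603
grasp_force: 0.0
```

Call:
jog_arm(motion="60 0 0 0.05 0 0 0; 60 0 0 0.1 0 0 0; 60 0 0 0.1 0 0 0; 60 0 0 0.1 0 0 0; 60 0 0 0.1 0 0 0")

```text
time: 34.52
tool_pos: [0.4594, -0.323, 0.1011]
tool_rot: [0.001, 0.473, 0.881, -0.0]
contact_force: [0.6, 0.0, 0.3]
gripper_width: 0.599
grasp_force: 0.0
```

```bash
python3 -c "
from h import *
f=ins('wrist',(.4,.52,-.38,-.26))
go((.4585,-.3225,.027,123.4))"
```

```text
0.044 ins [141. 134. 126.] [array([ 457.9, -323.4]), array([11.5, 22. ]), np.float64(33.5)] 671
0.008 ins [159. 153. 145.] [array([ 457.8, -323.3]), array([40. , 29.8]), np.float64(33.9)] 1654
t 34.58 at [ 0.4594 -0.323   0.1013] yaw 123.5 F [-1.  -0.5 -0.5] w 51.3 g 0.0
(0.4585, -0.3225, 0.027, 123.4) -> [ 0.0021 -0.0011  0.1485] [0.0003 0.0012 0.0012]
```

Call:
jog_arm(motion="60 0.001 -0.003 0.05 0 0 0; 60 0.001 -0.003 0.1 0 0 0; 60 0.001 -0.003 0.146 0 0 0; 60 0.001 -0.003 0.146 0 0 0; 60 0.001 -0.003 0.146 0 0 0")

```text
time: 35.2
tool_pos: [0.458, -0.3237, 0.0285]
tool_rot: [0.001, 0.473, 0.881, -0.0]
contact_force: [0.0, -0.4, -0.3]
gripper_width: 0.601
grasp_force: 0.0
```

Call:
jog_arm(motion="0 0 0 0 0 0 0; 0 0 0 0 0 0 0; 0 0 0 0 0 0 0; 0 0 0 0 0 0 0; 0 0 0 -0.02 0 0 0")

```text
time: 35.83
tool_pos: [0.4563, -0.3222, 0.0362]
tool_rot: [-0.001, 0.473, 0.881, 0.0]
contact_force: [-0.3, 0.4, -2.0]
gripper_width: 0.125
grasp_force: 58.5
```

Call:
jog_arm(motion="0 0 0 -0.08 0 0 0; 0 0 0 -0.14 0 0 0; 0 0 0 -0.2 0 0 0; 0 0 0 -0.24 0 0 0; 0 0 0 -0.24 0 0 0")

```text
time: 36.45
tool_pos: [0.4579, -0.3237, 0.1588]
tool_rot: [0.002, 0.473, 0.881, -0.0]
contact_force: [0.5, 0.2, -1.0]
gripper_width: 0.127
grasp_force: 58.7
```

```bash
python3 - <<'E'
from h import *
go((.6024,-.0493,.15,90.4))
E
```

```text
t 36.45 at [ 0.4579 -0.3237  0.1588] yaw 123.5 F [ 0.5  0.2 -1. ] w 10.8 g 58.7
(0.6024, -0.0493, 0.15, 90.4) -> [0.2983 0.5438 0.017 ] [0.0011 0.0019 0.385 ]
```

Call:
jog_arm(motion="0 0.058 0.106 0 0 0 0.1; 0 0.117 0.213 0 0 0 0.2; 0 0.176 0.32 0.01 0 0 0.3; 0 0.235 0.428 0.017 0 0 0.385; 0 0.29 0.53 0.017 0 0 0.385")

```text
time: 37.08
tool_pos: [0.5975, -0.0536, 0.1459]
tool_rot: [-0.002, 0.705, 0.709, -0.001]
contact_force: [0.6, -0.4, -1.5]
gripper_width: 0.125
grasp_force: 58.9
```

Call:
jog_arm(motion="0 0.008 0.014 0 0 0 0; 0 0.008 0.014 0 0 0 0; 0 0.008 0.014 0 0 0 0; 0 0.008 0.014 0 0 0 0; 0 0.008 0.014 0 0 0 0")

```text
time: 37.7
tool_pos: [0.6049, -0.0527, 0.1487]
tool_rot: [0.0, 0.705, 0.709, 0.0]
contact_force: [0.0, -0.6, -1.6]
gripper_width: 0.129
grasp_force: 59.0
```

```bash
python3 - <<'E'
from h import *
go((.6024,-.0493,.075,90.4))
held()
E
```

```text
t 37.7 at [ 0.6049 -0.0527  0.1487] yaw 90.3 F [ 0.  -0.6 -1.6] w 11.0 g 59.0
(0.6024, -0.0493, 0.075, 90.4) -> [ 0.0069 -0.005   0.1474] [ 0.0001  0.     -0.0009]
z hist [ 15  24  17  17  16  18 245 919 430  75  51  51  40  52  47]
held base top in tool frame: x -2.1..14.9 y -19.4..19.7 mm z 12.6 1628
edge slope deg 0.31 edge x 14.63
```

Call:
jog_arm(motion="0 0.0075 -0.005 0.03 0 0 -0.001; 0 0.0075 -0.005 0.08 0 0 -0.001; 0 0.0075 -0.005 0.12 0 0 -0.001; 0 0.0075 -0.005 0.14 0 0 -0.001; 0 0.0075 -0.005 0.14 0 0 -0.001")

```text
time: 38.38
tool_pos: [0.602, -0.0479, 0.0774]
tool_rot: [-0.001, 0.704, 0.71, -0.001]
contact_force: [0.0, 0.7, -1.4]
gripper_width: 0.126
grasp_force: 59.1
```

Call:
jog_arm(motion="0 0 0 0 0 0 0; 0 0 0 0 0 0 0; 0 0 0 0 0 0 0; 0 0 0 0 0 0 0; 0 0 0 0 0 0 0")

```text
time: 39.0
tool_pos: [0.6027, -0.0481, 0.0787]
tool_rot: [0.0, 0.704, 0.71, 0.0]
contact_force: [0.4, 0.4, -1.1]
gripper_width: 0.125
grasp_force: 59.1
```

```bash
python3 - <<'E'
from h import *
go((.6024,-.0491,.0405,90.4))
held()
E
```

```text
t 39.0 at [ 0.6027 -0.0481  0.0787] yaw 90.5 F [ 0.4  0.4 -1.1] w 10.6 g 59.1
(0.6024, -0.0491, 0.0405, 90.4) -> [-0.002  -0.0006  0.0763] [0.0001 0.     0.001 ]
z hist [ 19  14  17  18  18  20 245 906 438  79  49  47  47  46  42]
held base top in tool frame: x -2.2..14.9 y -19.4..19.8 mm z 12.6 1627
edge slope deg 0.07 edge x 14.65
```

Call:
jog_arm(motion="0 -0.002 -0.0005 0.02 0 0 0.001; 0 -0.002 -0.0005 0.03 0 0 0.001; 0 -0.002 -0.0005 0.042 0 0 0.001; 0 -0.002 -0.0005 0.05 0 0 0.001; 0 -0.002 -0.0005 0.056 0 0 0.001")

```text
time: 39.67
tool_pos: [0.6024, -0.0491, 0.0502]
tool_rot: [-0.0, 0.705, 0.71, -0.0]
contact_force: [0.2, -0.3, -1.6]
gripper_width: 0.13
grasp_force: 59.1
```

Call:
jog_arm(motion="0 0 0 0.006 0 0 0; 0 0 0 0.012 0 0 0; 0 0 0 0.018 0 0 0; 0 0 0 0.022 0 0 0; 0 0 0 0.024 0 0 0")

```text
time: 40.3
tool_pos: [0.6026, -0.0491, 0.0401]
tool_rot: [-0.0, 0.705, 0.71, -0.0]
contact_force: [-8.5, -0.0, 13.6]
gripper_width: 0.128
grasp_force: 61.1
```

```bash
python3 - <<'E'
from h import *
go()
E
```

```text
t 40.3 at [ 0.6026 -0.0491  0.0401] yaw 90.4 F [-8.5 -0.  13.6] w 10.9 g 61.1
```

Seated at the same height as the first. I release and go to the last insert.

Call:
jog_arm(motion="0 0 0 0.002 0 0 0; 0 0 0 0.002 0 0 0; 55 0 0 -0.003 0 0 0; 55 0 0 -0.003 0 0 0; 55 0 0 -0.003 0 0 0")

```text
time: 40.92
tool_pos: [0.6024, -0.0491, 0.0397]
tool_rot: [-0.0, 0.705, 0.71, 0.0]
contact_force: [-0.5, -0.2, 0.4]
gripper_width: 0.547
grasp_force: 0.0
```

Call:
jog_arm(motion="60 0 0 0 0 0 0; 60 0 0 -0.08 0 0 0; 60 0 0 -0.18 0 0 0; 60 0 0 -0.25 0 0 0; 60 0 0 -0.25 0 0 0")

```text
time: 41.55
tool_pos: [0.6049, -0.0496, 0.1694]
tool_rot: [0.003, 0.705, 0.71, 0.002]
contact_force: [0.2, 0.3, 0.4]
gripper_width: 0.603
grasp_force: 0.0
```

```bash
python3 -c "
from h import *
f=ins('wrist',(.56,.65,-.14,.08),(.058,.07))
f=ins('top',(.3,.7,-.45,-.15))
go((.5725,-.3205,.15,116))"
```

```text
0.058 ins [171. 168. 161.] [array([602.4, -49.3]), array([12., 22.]), np.float64(0.5)] 425
0.058 ins [114. 110. 104.] [array([602.5, -98.9]), array([11. , 22.4]), np.float64(0.3)] 363
0.022000000000000006 ins [152. 152. 145.] [array([604.4, -27.2]), array([ 88.5, 214.6]), np.float64(0.1)] 18848
0.044 ins [175.  28.  25.] [array([ 619.3, -392.7]), array([21.9, 13.5]), np.float64(38.7)] 57
0.044 ins [185. 175. 167.] [array([ 574.5, -318.3]), array([11.4, 23.3]), np.float64(25.8)] 55
0.044 ins [195. 126.  34.] [array([ 536.6, -234. ]), array([21.3, 11.8]), np.float64(52.9)] 52
0.044 ins [187. 120.  32.] [array([ 345. , -245.2]), array([11.9, 21.5]), np.float64(12.4)] 60
0.008 ins [172.  29.  24.] [array([ 618.7, -392. ]), array([30.3, 39.7]), np.float64(38.4)] 125
0.008 ins [158. 151. 144.] [array([ 574.5, -318.1]), array([39.6, 30.8]), np.float64(25.9)] 171
0.008 ins [181. 108.  30.] [array([ 536.5, -234.6]), array([30.4, 41. ]), np.float64(52.1)] 143
0.008 ins [190. 114.  32.] [array([ 344.9, -245.9]), array([40.6, 30.9]), np.float64(12.6)] 173
t 41.65 at [ 0.6022 -0.049   0.1645] yaw 90.4 F [-0.5  0.4 -0.5] w 50.9 g 0.0
(0.5725, -0.3205, 0.15, 116) -> [-0.5425 -0.0632  0.029 ] [-2.000e-04 -1.000e-04 -2.979e-01]
```

Call:
jog_arm(motion="60 -0.115 -0.013 0 0 0 -0.1; 60 -0.23 -0.026 0 0 0 -0.2; 60 -0.345 -0.04 0.02 0 0 -0.298; 60 -0.46 -0.055 0.03 0 0 -0.298; 60 -0.542 -0.063 0.03 0 0 -0.298")

```text
time: 42.28
tool_pos: [0.5706, -0.3216, 0.1461]
tool_rot: [-0.003, 0.53, 0.848, 0.0]
contact_force: [1.4, -0.4, -1.0]
gripper_width: 0.595
grasp_force: 0.0
```

Call:
jog_arm(motion="60 0 0 0.05 0 0 0; 60 0 0 0.1 0 0 0; 60 0 0 0.1 0 0 0; 60 0 0 0.1 0 0 0; 60 0 0 0.1 0 0 0")

```text
time: 42.9
tool_pos: [0.5735, -0.3206, 0.1014]
tool_rot: [0.001, 0.53, 0.848, -0.0]
contact_force: [-0.1, 0.3, 0.5]
gripper_width: 0.604
grasp_force: 0.0
```

```bash
python3 -c "
from h import *
f=ins('wrist',(.52,.63,-.37,-.27))
go((.5725,-.3205,.0282,116))"
```

```text
0.044 ins [146. 139. 131.] [array([ 572.8, -320.6]), array([11.5, 22.4]), np.float64(25.8)] 664
0.008 ins [159. 153. 146.] [array([ 572.6, -320.4]), array([40. , 29.5]), np.float64(25.9)] 1648
t 42.95 at [ 0.5736 -0.3206  0.1015] yaw 116.0 F [ 0.5 -0.6 -0.6] w 51.2 g 0.0
(0.5725, -0.3205, 0.0282, 116) -> [ 0.0014 -0.002   0.1466] [0.0007 0.0013 0.0003]
```

Call:
jog_arm(motion="60 0.001 -0.0018 0.05 0 0 0; 60 0.001 -0.0018 0.1 0 0 0; 60 0.001 -0.0018 0.146 0 0 0; 60 0.001 -0.0018 0.146 0 0 0; 60 0.001 -0.0018 0.146 0 0 0")

```text
time: 43.58
tool_pos: [0.5724, -0.3207, 0.0281]
tool_rot: [0.001, 0.53, 0.848, -0.0]
contact_force: [0.4, 0.3, 0.5]
gripper_width: 0.6
grasp_force: 0.0
```

Call:
jog_arm(motion="0 0 0 0 0 0 0; 0 0 0 0 0 0 0; 0 0 0 0 0 0 0; 0 0 0 0 0 0 0; 0 0 0 -0.02 0 0 0")

```text
time: 44.2
tool_pos: [0.5707, -0.3196, 0.036]
tool_rot: [-0.002, 0.53, 0.848, 0.0]
contact_force: [-0.4, 0.4, -1.1]
gripper_width: 0.125
grasp_force: 59.2
```

Call:
jog_arm(motion="0 0 0 -0.08 0 0 0; 0 0 0 -0.14 0 0 0; 0 0 0 -0.2 0 0 0; 0 0 0 -0.24 0 0 0; 0 0 0 -0.24 0 0 0")

```text
time: 44.82
tool_pos: [0.5726, -0.3208, 0.1591]
tool_rot: [0.002, 0.53, 0.848, -0.0]
contact_force: [0.3, 0.4, -3.0]
gripper_width: 0.13
grasp_force: 59.3
```

```bash
python3 - <<'E'
from h import *
go((.59,-.06,.15,90.4),(.6022,.0010,.15,90.4))
E
```

```text
t 44.83 at [ 0.5726 -0.3208  0.1591] yaw 116.0 F [ 0.3  0.4 -3. ] w 11.1 g 59.3
(0.59, -0.06, 0.15, 90.4) -> [0.4536 0.2601 0.0172] [0.0014 0.0017 0.298 ]
(0.6022, 0.001, 0.15, 90.4) -> [0.1218 0.0253 0.    ] [0. 0. 0.]
```

Call:
jog_arm(motion="0 0.1 0.055 0 0 0 0.1; 0 0.2 0.11 0 0 0 0.2; 0 0.3 0.17 0.01 0 0 0.298; 0 0.4 0.23 0.017 0 0 0.298; 0 0.4536 0.26 0.017 0 0 0.298")

```text
time: 45.45
tool_pos: [0.5875, -0.0563, 0.1458]
tool_rot: [-0.002, 0.704, 0.71, -0.001]
contact_force: [-0.7, -0.4, -2.1]
gripper_width: 0.124
grasp_force: 59.3
```

Call:
jog_arm(motion="0 0.1 0.02 0 0 0 0; 0 0.122 0.025 0 0 0 0; 0 0.122 0.025 0.05 0 0 0; 0 0.122 0.025 0.1 0 0 0; 0 0.122 0.025 0.13 0 0 0")

```text
time: 46.08
tool_pos: [0.5995, 0.0013, 0.0806]
tool_rot: [-0.002, 0.705, 0.709, -0.001]
contact_force: [-0.6, 0.4, -1.8]
gripper_width: 0.129
grasp_force: 59.3
```

Call:
jog_arm(motion="0 0 0 0 0 0 0; 0 0 0 0 0 0 0; 0 0 0 0 0 0 0; 0 0 0 0 0 0 0; 0 0 0 0 0 0 0")

```text
time: 46.7
tool_pos: [0.6015, 0.0017, 0.0841]
tool_rot: [0.0, 0.705, 0.71, 0.0]
contact_force: [-0.2, 0.9, -2.0]
gripper_width: 0.128
grasp_force: 59.2
```

```bash
python3 - <<'E'
from h import *
go((.6022,.001,.0405,90.4))
held()
E
```

```text
t 46.7 at [0.6015 0.0017 0.0841] yaw 90.4 F [-0.2  0.9 -2. ] w 10.9 g 59.2
(0.6022, 0.001, 0.0405, 90.4) -> [-0.0013  0.0014  0.0871] [0.0005 0.     0.    ]
z hist [ 18  23  15  21  18  16 298 894 401  65  50  42  57  43  48]
held base top in tool frame: x -2.1..14.8 y -19.5..19.9 mm z 12.5 1627
edge slope deg -0.02 edge x 14.53
```

Call:
jog_arm(motion="0 -0.0006 0.001 0.025 0 0 0; 0 -0.0006 0.001 0.04 0 0 0; 0 -0.0006 0.001 0.053 0 0 0; 0 -0.0006 0.001 0.062 0 0 0; 0 -0.0006 0.001 0.067 0 0 0")

```text
time: 47.38
tool_pos: [0.6016, 0.0014, 0.0497]
tool_rot: [-0.0, 0.705, 0.71, -0.0]
contact_force: [0.7, -0.6, -1.7]
gripper_width: 0.125
grasp_force: 59.2
```

Call:
jog_arm(motion="0 0 0 0.006 0 0 0; 0 0 0 0.012 0 0 0; 0 0 0 0.018 0 0 0; 0 0 0 0.022 0 0 0; 0 0 0 0.024 0 0 0")

```text
time: 48.0
tool_pos: [0.6022, 0.0014, 0.0401]
tool_rot: [-0.0, 0.705, 0.71, -0.0]
contact_force: [-7.5, -0.4, 14.4]
gripper_width: 0.123
grasp_force: 61.5
```

```bash
python3 - <<'E'
from h import *
go()
E
```

```text
t 48.0 at [0.6022 0.0014 0.0401] yaw 90.4 F [-7.5 -0.4 14.4] w 10.5 g 61.5
```

Seated. I release, rise and move over the grip, checking all three heights.

Call:
jog_arm(motion="0 0 0 0.002 0 0 0; 0 0 0 0.002 0 0 0; 55 0 0 -0.003 0 0 0; 55 0 0 -0.003 0 0 0; 55 0 0 -0.003 0 0 0")

```text
time: 48.62
tool_pos: [0.6016, 0.0014, 0.0392]
tool_rot: [-0.0, 0.705, 0.71, -0.0]
contact_force: [0.1, -0.1, 0.2]
gripper_width: 0.547
grasp_force: 0.0
```

Call:
jog_arm(motion="60 0 0 0 0 0 0; 65 0 0 -0.08 0 0 0; 65 0 0 -0.18 0 0 0; 65 0.05 0 -0.25 0 0 0; 65 0.05 0 -0.25 0 0 0")

```text
time: 49.25
tool_pos: [0.604, 0.0272, 0.169]
tool_rot: [0.003, 0.704, 0.71, 0.003]
contact_force: [-0.2, 0.0, -0.7]
gripper_width: 0.652
grasp_force: 0.0
```

```bash
python3 -c "
from h import *
f=ins('wrist',(.56,.65,-.14,.18),(.058,.085));save(f,'w7')
P=cloud(f);x,y,z=P[...,0],P[...,1],P[...,2]
for a,b in((.6028,-.099),(.6024,-.049),(.6021,.001)):
  t=z[(abs(x-a)<.004)&(abs(y-b)<.008)&(z<.1)];q=z[(abs(x-a+.013)<.004)&(abs(y-b)<.012)&(z<.05)];d=z[(abs(x-.569)<.005)&(abs(y-b)<.012)&(z<.05)]
  print('bar top',np.nanmedian(t).round(4),'base',np.nanmedian(q).round(4),'deck',np.nanmedian(d).round(4))
go((.6045,.136,.12,90.4),(.6045,.136,.0405,90.4))"
```

```text
0.058 ins [75. 72. 68.] [array([606.9, 135.9]), array([25.5, 22.6]), np.float64(90.0)] 1332
0.058 ins [131. 128. 124.] [array([586.9, 135.6]), array([23.3,  6.1]), np.float64(88.8)] 342
0.058 ins [148. 145. 138.] [array([602. ,   1.2]), array([11.6, 22.3]), np.float64(0.4)] 399
0.058 ins [154. 150. 144.] [array([602.7, -48.9]), array([11.3, 21.6]), np.float64(0.4)] 344
0.058 ins [167. 163. 156.] [array([602.5, -98.1]), array([10.9, 22.3]), np.float64(0.4)] 299
0.022000000000000006 ins [146. 145. 139.] [array([604.1,  15.7]), array([ 88.3, 300.2]), np.float64(0.2)] 26906
bar top 0.0634 base 0.0275 deck 0.0276
bar top 0.0635 base 0.0277 deck 0.0276
bar top 0.0636 base 0.0275 deck 0.0276
t 49.3 at [0.6024 0.0267 0.1661] yaw 90.5 F [-0.7  0.6 -0.8] w 55.1 g 0.0
(0.6045, 0.136, 0.12, 90.4) -> [0.2186 0.0056 0.0922] [0.0021 0.0003 0.0007]
(0.6045, 0.136, 0.0405, 90.4) -> [ 0.    -0.     0.159] [0. 0. 0.]
```

View pics/w7.png

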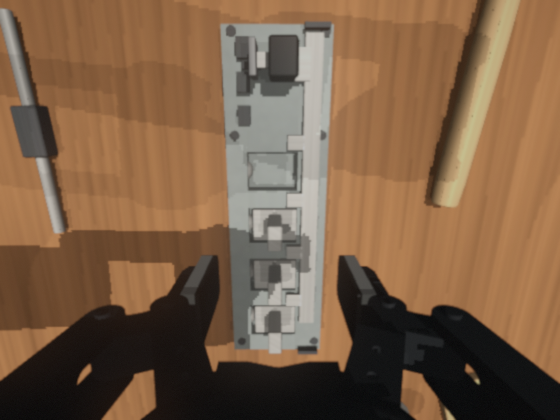

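The picture shows three inserts flush in pockets 0–2, at (275, 225/272/322), and pocket 3 empty at (272,170). The grip is at (283,58) with its tab out. Now I lock the keeper.

Call:
jog_arm(motion="65 0.1 0.005 0 0 0 0; 65 0.218 0.005 0.02 0 0 0; 65 0.218 0.005 0.05 0 0 0; 65 0.218 0.005 0.09 0 0 0; 65 0.218 0.005 0.11 0 0 0")

```text
time: 49.92
tool_pos: [0.6018, 0.1338, 0.1062]
tool_rot: [-0.001, 0.705, 0.709, -0.002]
contact_force: [0.6, 0.1, 0.0]
gripper_width: 0.653
grasp_force: 0.0
```

Call:
jog_arm(motion="65 0 0 0.03 0 0 0; 65 0 0 0.07 0 0 0; 65 0 0 0.11 0 0 0; 65 0 0 0.141 0 0 0; 65 0 0 0.141 0 0 0")

```text
time: 50.55
tool_pos: [0.6019, 0.1352, 0.0369]
tool_rot: [-0.001, 0.705, 0.71, -0.001]
contact_force: [0.3, -0.9, -0.4]
gripper_width: 0.65
grasp_force: 0.0
```

```bash
python3 - <<'E'
from h import *
go((.6045,.136,.0405,90.4))
E
```

```text
t 50.55 at [0.6019 0.1352 0.0369] yaw 90.4 F [ 0.3 -0.9 -0.4] w 55.3 g 0.0
(0.6045, 0.136, 0.0405, 90.4) -> [ 0.0015  0.0052 -0.0072] [-0.0024  0.0002  0.    ]
```

Call:
jog_arm(motion="65 0.001 0.003 -0.003 0 0 0; 0 0.001 0.003 -0.003 0 0 0; 0 0.001 0.003 -0.003 0 0 0; 0 0.001 0.003 -0.003 0 0 0; 0 0.001 0.003 -0.003 0 0 0")

```text
time: 51.18
tool_pos: [0.6055, 0.1363, 0.042]
tool_rot: [0.0, 0.705, 0.709, 0.001]
contact_force: [0.4, 1.2, 5.3]
gripper_width: 0.262
grasp_force: 60.7
```

Call:
jog_arm(motion="0 0 0 0 0 0 0; 0 -0.012 0 0 0 0 0; 0 -0.026 0 0 0 0 0; 0 -0.04 0 0 0 0 0; 0 -0.05 0 0 0 0 0")

```text
time: 51.8
tool_pos: [0.6057, 0.1113, 0.0421]
tool_rot: [-0.0, 0.705, 0.709, 0.001]
contact_force: [0.1, 1.6, 5.0]
gripper_width: 0.267
grasp_force: 60.7
```

Call:
jog_arm(motion="0 0 0 0 0 0 0; 0 0 0 0 0 0 0; 0 0 0 0 0 0 0; 0 0 0 0 0 0 0; 0 0 0 0 0 0 0")

```text
time: 52.42
tool_pos: [0.6057, 0.1108, 0.042]
tool_rot: [0.0, 0.705, 0.709, 0.0]
contact_force: [0.1, 0.1, 5.1]
gripper_width: 0.265
grasp_force: 60.5
```

```bash
python3 - <<'E'
from h import *
go((.605,.1112,.04,90.4))
E
```

```text
t 52.42 at [0.6057 0.1108 0.042 ] yaw 90.3 F [0.1 0.1 5.1] w 22.6 g 60.5
(0.605, 0.1112, 0.04, 90.4) -> [ 0.0009 -0.0014  0.0041] [ 0.0007 -0.0001 -0.0009]
```

Call:
jog_arm(motion="65 0 0 0 0 0 0; 65 0 0 0 0 0 0; 65 0 0 0 0 0 0; 65 0 0 0 0 0 0; 65 0 0 -0.06 0 0 0")

```text
time: 53.05
tool_pos: [0.6026, 0.1107, 0.0678]
tool_rot: [-0.002, 0.705, 0.71, -0.002]
contact_force: [0.5, -0.2, -0.6]
gripper_width: 0.652
grasp_force: 0.0
```

Call:
jog_arm(motion="65 0 0 -0.1 0 0 0; 65 0 0 -0.2 0 0 0; 65 -0.05 -0.02 -0.26 0 0 0; 65 -0.1 -0.02 -0.28 0 0 0; 65 -0.1 -0.02 -0.28 0 0 0")

```text
time: 53.68
tool_pos: [0.5962, 0.0597, 0.2122]
tool_rot: [0.001, 0.705, 0.709, 0.001]
contact_force: [-0.4, 0.2, -0.3]
gripper_width: 0.651
grasp_force: 0.0
```

Call:
jog_arm(motion="65 0 0 0 0 0 0; 65 0 0 0 0 0 0; 65 0 0 0 0 0 0; 65 0 0 0 0 0 0; 65 0 0 0 0 0 0")

```text
time: 54.3
tool_pos: [0.5953, 0.061, 0.2105]
tool_rot: [-0.0, 0.705, 0.71, -0.0]
contact_force: [0.2, 0.8, -0.6]
gripper_width: 0.649
grasp_force: 0.0
```

```bash
python3 - <<'E'
from h import *
f=ins('wrist',(.56,.65,-.14,.18),(.058,.085));save(f,'w8');go()
E
```

```text
0.058 ins [134. 131. 127.] [array([587. , 110.5]), array([23.3,  5.8]), np.float64(89.7)] 177
0.058 ins [71. 68. 64.] [array([607.5, 110.1]), array([20.9, 26.1]), np.float64(0.7)] 757
0.058 ins [121. 118. 113.] [array([601.8,   1.1]), array([11.8, 22.3]), np.float64(0.7)] 294
0.058 ins [169. 166. 159.] [array([602. , -49.1]), array([11.2, 22.7]), np.float64(0.4)] 252
0.058 ins [165. 160. 153.] [array([602.5, -98.4]), array([11.7, 23. ]), np.float64(0.4)] 245
0.022000000000000006 ins [151. 150. 144.] [array([603.9,  15.6]), array([ 88. , 300.8]), np.float64(0.3)] 19537
t 54.35 at [0.5953 0.0609 0.2106] yaw 90.4 F [-0.7 -0.   0.3] w 55.3 g 0.0
```

View pics/w8.png

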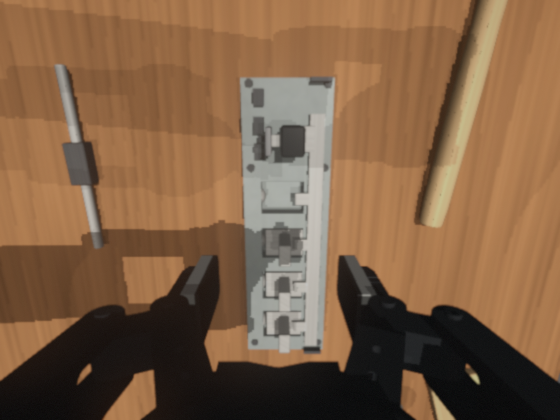

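The picture shows the grip back at locked, (292,140), with its tab out at (267,140). The tongues lie over the pockets and the inserts are in place. Handing in.

```bash
python3 -c "
from h import *
print(job_done())"
```

```text
the job is handed in; nothing more can be done
None
```

The job is handed in: all four plugs are in the tray, the three steel inserts are flush in pockets 0–2, the keeper is back at the locked detent with its tab out, and nothing else was touched (about 54 s used).

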